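# Close down the hob demonstration and pack its accessories in foam

### The job

Close down the cooking demonstration: slide the saucepan along the glass, without lifting or tipping it, from the red ring until its whole base stands inside the white ring, and only after that press the red stop button right down. Pack every accessory that is out on the counter: press each one upright into its own colour-marked foam cutout until it is fully home on the bottom. Leave the other things on the counter where they are.

Things in the scene. Friction and masses are not known exactly. Their poses are not given: they have to be found in the camera images.
- shaker_mid (a point): Centre (half-way up, 27 mm above the underside) of the round polished-steel salt shaker, diameter 36, with a dark band and a slightly domed top with holes; any yaw fits. 54 mm tall, upright on the counter, 80 to 130 g give or take a third, straight-sided. Own z is up. Absent on some days (then None from the start).
- stone_mid (a point): Centre (half-way up, 27 mm above the underside) of the sharpening stone, half brick-red half grey, 26 (own x) by 42 (own y). 54 mm tall, upright on the counter, 80 to 130 g give or take a third, straight-sided. Own z is up. Absent on some days (then None from the start).
- timer_mid (a point): Centre (half-way up, 27 mm above the underside) of the white kitchen timer with a blue disc on its top, 34 (own x) by 40 (own y). 54 mm tall, upright on the counter, 80 to 130 g give or take a third, straight-sided. Own z is up. Absent on some days (then None from the start).
- tin_mid (a point): Centre (half-way up, 27 mm above the underside) of the square green spice tin with a brass band and brass disc on top, 36 by 36; any quarter turn fits. 54 mm tall, upright on the counter, 80 to 130 g give or take a third, straight-sided. Own z is up. Absent on some days (then None from the start).
- meter_mid (a point): Centre (half-way up, 27 mm above the underside) of the yellow thermometer handset with a black patch on its top, 28 (own x) by 40 (own y). 54 mm tall, upright on the counter, 80 to 130 g give or take a third, straight-sided. Own z is up. Absent on some days (then None from the start).
- cut_shaker (a point): Centre of the floor of the shaker's foam cutout, marked by a silver patch on the foam on its robot side; number 1 of 5 from the tray's own -y end. Axes are the tray's; the item's own x goes along this x, either way round. 22 mm deep, foam top 22 mm above this point. Fully home, the item's centre is 27 mm above this point and its upper 32 mm shows.
- cut_stone (a point): Centre of the floor of the stone's foam cutout, marked by a brick red patch on the foam on its robot side; number 2 of 5 from the tray's own -y end. Axes are the tray's; the item's own x goes along this x, either way round. 22 mm deep, foam top 22 mm above this point. Fully home, the item's centre is 27 mm above this point and its upper 32 mm shows.
- cut_timer (a point): Centre of the floor of the timer's foam cutout, marked by a white patch on the foam on its robot side; number 3 of 5 from the tray's own -y end. Axes are the tray's; the item's own x goes along this x, either way round. 22 mm deep, foam top 22 mm above this point. Fully home, the item's centre is 27 mm above this point and its upper 32 mm shows.
- cut_tin (a point): Centre of the floor of the tin's foam cutout, marked by a green patch on the foam on its robot side; number 4 of 5 from the tray's own -y end. Axes are the tray's; the item's own x goes along this x, either way round. 22 mm deep, foam top 22 mm above this point. Fully home, the item's centre is 27 mm above this point and its upper 32 mm shows.
- cut_meter (a point): Centre of the floor of the meter's foam cutout, marked by a yellow patch on the foam on its robot side; number 5 of 5 from the tray's own -y end. Axes are the tray's; the item's own x goes along this x, either way round. 22 mm deep, foam top 22 mm above this point. Fully home, the item's centre is 27 mm above this point and its upper 32 mm shows.
- tray: Fixed cardboard tray with dark grey foam, 118 (x) by 328 (y) by 30 high; origin under its centre. Five cutouts in a row along y, 58 mm apart, floors 8 mm above the counter. In each, 1 mm play per side along y between firm guides; along x two springy foam cheeks squeeze it by 2 mm each; all slope outward 6 mm at the top as a lead-in. It goes down only when pushed with about 5 to 20 N.
- hob: Two-zone glass-topped demonstration hob, fixed, 270 (x) by 400 (y), glass top 45 mm above its origin (centre of its underside). The two marked zones lie side by side along its y, 190 mm apart.
- hot_zone: Centre of the RED ring on the glass (at glass height): the heating zone where the pan starts. The ring's inner radius is 78 mm. Left or right zone, it varies.
- rest_zone: Centre of the WHITE ring on the glass (at glass height): the resting zone. The ring's inner radius is 78 mm.
- pan_mid (a point): Centre (half-way up) of the open steel saucepan: base radius 58, rim radius 60, 68 mm tall, wall 4, about 0.6 kg; its underside is 34 mm below this point. It slides easily on the glass.
- pan_handle (a point): Middle of the saucepan's black bar handle, 125 mm from the pan's centre along the pan's own -x and 58 mm above its underside; the bar runs along the pan's x, clear length about 110, 20 wide (pan's y), 16 high. It points more or less towards the robot.
- stop (a joint): Travel of the red stop button, m: 0 released, 0.006 fully down (spring, about 5 N at the bottom); it springs back.
- stop_top (a point): Top centre of the red stop button (radius 14), on the middle of the hob's front strip.
- jar: Bystander: small amber jar with white lid, radius 21, 75 tall; origin at its underside.
- bowl: Bystander: steel bowl, radius 45; origin at its underside.
- can: Bystander: aluminium can, radius 30, 65 tall; origin at its underside.
- cup: Bystander: white cup, radius 35; origin at its underside.
- driver: Bystander: screwdriver lying near the robot; origin at its underside.
- spatula: Bystander: spatula; origin at its underside.
Not all that is in view belongs to the job. What is shaped like the part that bears stone_mid but pink is not meant.

How it is judged:
By the outcome, as a careful person would: the job done as asked, in the order asked, and still so for the second after the job is handed in, with the robot touching nothing.
Of shaker, stone, timer, tin, meter only 3 to 5 are there at a start; the rules pass over those that are not, and their reading is None.
At some moment in a run one of pan may be knocked a few centimetres aside while the robot is not near it.
It also fails if it takes over 210 s, if anything falls off the work surface, if the arm or the gripper's body presses on something with over 40 N, if the wrist force passes 120 N, or if a joint passes its speed limit or range.

### The arm

A 6-joint arm with a two-finger parallel gripper is mounted at the origin on the work surface. World frame = base frame: x ahead of the robot, y to its left, z up, the work surface at z = 0. Lengths are in m, angles in degrees, forces in N, time in s.
With the tool pointing down it reaches from about 0.3 to 0.75 m from the base axis. Payload 8.5 kg.
Tool frame: the origin (TCP) lies at the very end of the fingers, on their centre line; the grasp point (between the pads) lies 19 mm behind it; z points along the fingers, y is the direction in which the jaws open and shut (so a half turn about z gives the same grasp; the last joint's range is limited). The gripper opens to 85 mm and grips with 20 to 120 N. Pads are 22 mm wide; open, the fingers measure 114 mm over their backs; the gripper's body (76 mm by 85 mm) begins 54 mm behind the grasp point. The pads swing forward as they close: fully open they stand 13 mm farther back than shut.
Start: joints at [64.956, 21.807, 74.336, -0, 83.858, -12.336], TCP at [0.121, 0.537, 0.231] pointing down, gripper open.
Joint ranges: [-178.18, 178.18], [-50.72, 133.34], [12.68, 142.11], [-81.47, 261.47], [9.98, 163.14], [-165.26, 165.26]. Speed limits (degrees/s): [136.94, 136.94, 180, 180, 180, 180].

### API

Orientations are given as a 3x3 rotation matrix whose columns are the frame's x, y, z axes.
In Python, from rig import status, vision, env gives the robot as it stands.
- The arm moves only by the tool send_rows, never from a script. Its argument "targets" is a list of rows, each a list of 7 numbers: the shift along the tool's x, y, z in units of 50 mm (1.0 is 50 mm), then the turn, a rotation vector about the tool's x, y, z in units of 8 degrees (1.0 is 8 degrees), then the finger opening in mm, from 0 to 85.4. A call has 1 to 5 rows; each row is the pose to reach, as a shift and turn from the pose commanded when the call began, along the tool's axes at that moment; what a row does not reach only later rows make up. A row lasts 1/8 s, in which the tool goes at most 62.5 mm and 10.7 degrees, less where a joint would pass 70% of its speed; a pose out of reach is approached as far as the arm can. A call with a gripper value outside its range is refused whole. The fingers move at their own pace and stop on an object; "grip_force" is the grip in N (left out, the last holds). Time passes only in rows, so rows that repeat a pose let the fingers close. It gives the time, the measured TCP pose, the force and the opening at its end, in the units of the state.
- status.observe(): the state, without advancing time (a new reading comes with each control period).
- vision.get_image(name): name is "scene" or "top" or "wrist"; returns (picture, depth): 400x640x3 uint8, red, green, blue; 400x640 float32, m along the optical axis (not along the pixel's ray), 0 where there is no reading.
- vision.camera_model(name): a dict with "camera_matrix" (3x3 intrinsics, pixels), "dist" ([k1, k2, p1, p2, k3] as OpenCV has them; the pictures are not rectified), "view" (4x4, takes a point from world to camera coordinates); the wrist camera has in their place "T_tool_cam" (4x4, takes a point from camera to tool coordinates, whose origin is the TCP and whose axes are the flange's). Camera axes: x right, y down, z forward; pixel columns grow to the right and rows downward; lengths in m; the calibration is good to about 2 mm. A picture is of the moment at which its call begins: read the wrist's pose just before it. camera_model takes no time and is no camera call.
- env.close_job(): hands the job in, once; it reports no verdict.
Trained networks look in the newest picture that a camera, given by its name, has taken for a name from the list of things; names that differ only in an ending like _2 or _b are one class to them, and where a whole thing is asked for, a point or a joint stands for the part that bears it (a point fixed in the world has none). Each returns a list of dicts, best first, with "p" (0 to 1); they miss things now and then, are a little off and sometimes report something else, mostly with a low value. They report only what shows in the picture. A call takes as long as a camera call. They do not tell look-alikes from the thing itself.
- vision.masks_of(camera, label): "pixels" (400x640 bool, what is visible of it) and "extent" ([left, top, right, bottom] in pixels, round what is visible of it).
The state is a dict: "time_s": time; "q": joint angles; "qvel": joint speeds; "joint_efforts": joint torques, N m; "position": TCP position; "tool_rot": TCP orientation; "ft_force": force on the tool from outside, world axes, zero at the start; "wrist_torque": the same for the moment, N m; "grip_width": finger opening in m.
Only numpy, scipy, OpenCV 4.12 (cv2) and the standard library are available. Lean on these libraries where they do the work, as an engineer would, in place of code of your own. Each camera call takes 0.05 s, during which the arm holds its last target.

## Working session

There is one attempt and no reset: what is moved stays moved. The work goes in short steps, Python scripts to look and compute and a tool call to move; the robot and the scene stay as the last step left them, time stands still between calls to the robot, and variables do not carry over. Pictures are saved under pics/ and viewed, and the job is handed in when it is done.

Besides the shell and the picture viewer there is one more tool, called after "Request:" as name(argument=value, ...), one argument or row to a line, values as JSON. send_rows: Moves the arm, as the interface text tells. Its arguments: {"type":"object","properties":{"targets":{"type":"array","items":{"type":"array","items":{"type":"number"}}},"grip_force":{"type":"number"}},"required":["targets"]}

```bash
ls; mkdir -p pics; python3 - <<'E'
from rig import status, vision, env
import cv2
s=status.observe();print(s)
for n in ["scene","top","wrist"]:
    im,d=vision.get_image(n);cv2.imwrite(f"pics/{n}0.png",im[:,:,::-1])
    print(n,vision.camera_model(n))
E
```

```text
pics
{'time_s': 0.0, 'q': array([ 6.49574454e+01,  2.18420171e+01,  7.43863995e+01,  1.32555040e-03,
        8.38574850e+01, -1.23371332e+01]), 'qvel': array([-0.0263942 ,  0.0905124 , -0.04865719,  0.00040652, -0.13772927,
       -0.11389495]), 'joint_efforts': array([ 1.22371999e-03, -4.48460054e+01, -2.31279606e+01, -1.19295069e-04,
        4.68073064e-03,  2.44786685e-05]), 'position': array([0.12084604, 0.53625408, 0.23069247]), 'tool_rot': array([[-9.75513077e-01,  2.19940463e-01, -6.55466060e-04],
       [ 2.19941172e-01,  9.75512205e-01, -1.34858838e-03],
       [ 3.42805990e-04, -1.45972957e-03, -9.99998876e-01]]), 'ft_force': array([-0.27212303,  0.47704725, -0.95024924]), 'wrist_torque': array([ 0.02924979, -0.04259946, -0.01193899]), 'grip_width': 0.08546852015229627}
scene {'camera_matrix': array([[377.68588212,   0.        , 318.1932542 ],
       [  0.        , 377.68588212, 194.63744093],
       [  0.        ,   0.        ,   1.        ]]), 'dist': array([-0.03890658,  0.        ,  0.        ,  0.        ,  0.        ]), 'view': array([[-0.21448029,  0.97648726, -0.021
[... 726 characters left out ...]
    [ 0.00000000e+00,  0.00000000e+00,  0.00000000e+00,
         1.00000000e+00]])}
wrist {'camera_matrix': array([[332.78426119,   0.        , 324.80062385],
       [  0.        , 332.78426119, 199.35041798],
       [  0.        ,   0.        ,   1.        ]]), 'dist': array([-0.06956491,  0.        ,  0.        ,  0.        ,  0.        ]), 'T_tool_cam': array([[ 4.67761682e-04, -9.54079362e-01, -2.99553588e-01,
         7.70115476e-02],
       [ 9.99999890e-01,  4.50885916e-04,  1.25455628e-04,
        -5.49184278e-04],
       [ 1.53698688e-05, -2.99553614e-01,  9.54079469e-01,
        -1.42235826e-01],
       [ 0.00000000e+00,  0.00000000e+00,  0.00000000e+00,
         1.00000000e+00]])}
```

View pics/scene0.png

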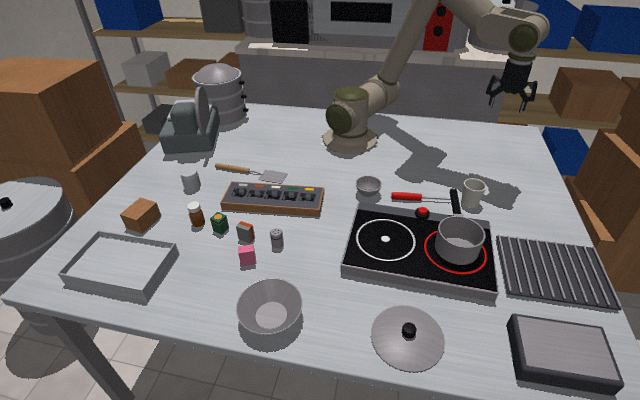

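View pics/top0.png

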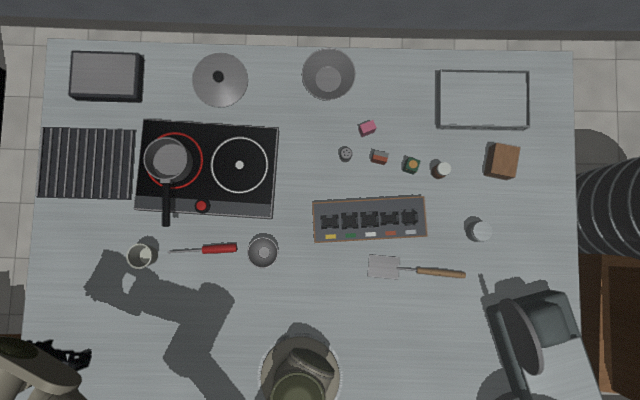

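View pics/wrist0.png

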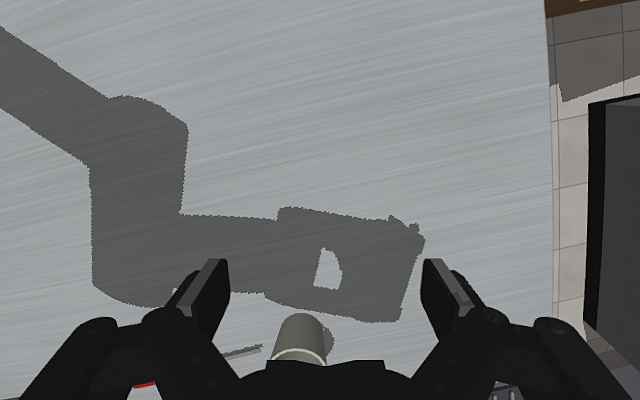

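The overhead view shows the shaker at (346,154), the stone at (379,157) and the tin at (411,165). The pink look-alike is at (367,128), and the amber jar at (441,169) is a bystander. I see no timer or meter. The pan is on the red ring on the left, and the white ring is at (239,165). Next I'll measure these.

```bash
cat > h.py <<'E'
from rig import status, vision, env
import numpy as np, cv2
def cm(n):
    m=vision.camera_model(n); K=np.array(m["camera_matrix"]);D=np.array(m["dist"]); 
    if n=="wrist":
        s=status.observe(); T=np.eye(4);T[:3,:3]=s["tool_rot"];T[:3,3]=s["position"]
        C=T@np.array(m["T_tool_cam"])
    else: C=np.linalg.inv(m["view"])
    return K,D,C
def rays(n,uv,M=None):
    K,D,C=M or cm(n)
    p=cv2.undistortPoints(np.array(uv,float).reshape(-1,1,2),K,D).reshape(-1,2)
    return np.c_[p,np.ones(len(p))],C
def px2z(n,uv,z,M=None):
    r,C=rays(n,uv,M); d=r@C[:3,:3].T; o=C[:3,3]
    return o+d*((z-o[2])/d[:,2])[:,None]
def cloud(n,d,mask,M=None):
    v,u=np.nonzero(mask&(d>0)); r,C=rays(n,np.c_[u,v],M)
    return (r*d[v,u][:,None])@C[:3,:3].T+C[:3,3], np.c_[u,v]
def proj(n,P,M=None):
    K,D,C=M or cm(n); V=np.linalg.inv(C)
    return cv2.projectPoints(np.array(P,float).reshape(-1,3),cv2.Rodrigues(V[:3,:3])[0],V[:3,3],K,D)[0].reshape(-1,2)
E
python3 - <<'E'
from h import *
im,d=vision.get_image("top")
for l in ["shaker_mid","stone_mid","timer_mid","tin_mid","meter_mid","tray","hob","pan_mid","pan_handle","stop_top","jar"]:
    for m in vision.masks_of("top",l)[:3]:
        e=m["extent"]; P,_=cloud("top",d,m["pixels"])
        print(l,round(m["p"],2),e,m["pixels"].sum(),np.round(np.median(P,0),3),np.round(np.percentile(P[:,2],95),3))
c=cv2.resize(im[110:250,290:450],None,fx=5,fy=4.2)
c=cv2.resize(im[110:250,290:450],None,fx=4.2,fy=4.2,interpolation=cv2.INTER_CUBIC);cv2.imwrite("pics/c1.png",c[:,:,::-1])
E
```

```text
shaker_mid 0.68 [338.1, 145.8, 352.0, 161.0] 151 [ 0.643 -0.12   0.053] 0.057
shaker_mid 0.59 [215.1, 134.5, 266.8, 190.9] 90 [0.602 0.19  0.045] 0.05
stone_mid 0.49 [356.8, 119.8, 377.8, 138.1] 194 [ 0.72  -0.18   0.052] 0.058
stone_mid 0.48 [373.2, 149.4, 386.4, 164.0] 170 [ 0.636 -0.217  0.052] 0.058
stone_mid 0.3 [434.2, 165.6, 451.5, 177.7] 250 [ 0.6   -0.39   0.072] 0.078
tin_mid 0.79 [406.2, 158.3, 420.0, 173.7] 208 [ 0.614 -0.305  0.053] 0.059
tray 0.94 [312.3, 196.8, 428.4, 243.8] 4520 [ 0.456 -0.193  0.029] 0.034
tray 0.43 [339.2, 148.1, 351.8, 158.5] 128 [ 0.641 -0.117  0.053] 0.058
hob 0.67 [134.7, 116.3, 278.6, 220.0] 10558 [0.581 0.251 0.044] 0.049
hob 0.27 [214.7, 159.3, 268.4, 193.8] 99 [0.599 0.187 0.046] 0.049
pan_mid 0.73 [141.5, 135.7, 192.6, 223.6] 2156 [0.595 0.382 0.064] 0.113
pan_handle 0.94 [146.2, 139.3, 191.5, 229.1] 2074 [0.596 0.383 0.066] 0.113
pan_handle 0.45 [168.7, 134.0, 195.9, 187.8] 25 [0.533 0.369 0.045] 0.049
jar 0.55 [431.9, 163.5, 450.1, 177.5] 268 [ 0.601 -0.389  0.071] 0.078
```

View pics/c1.png

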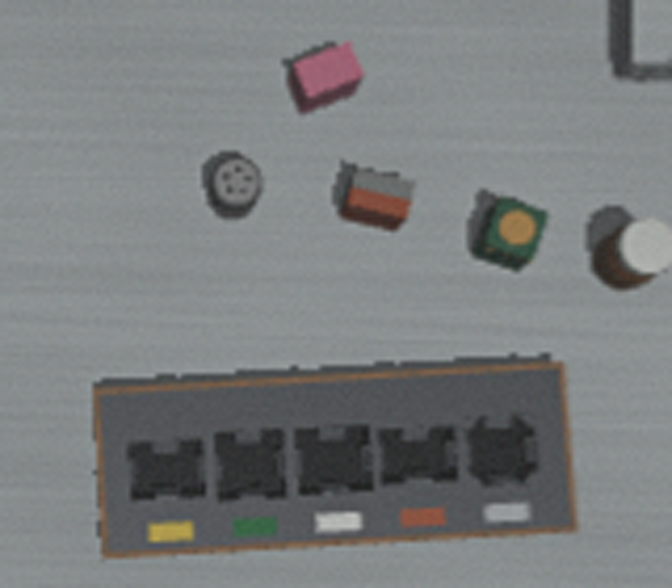

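```bash
cat >> h.py <<'E'
from scipy.spatial.transform import Rotation as Ro
def Rd(deg): # tool down, tool y at heading deg
    a=np.radians(deg); y=np.array([np.cos(a),np.sin(a),0]); z=np.array([0,0,-1.]); return np.c_[np.cross(y,z),y,z]
def go(p,deg,pose=None):
    s=status.observe(); R=np.array(s["tool_rot"]);P=s["position"]
    if pose: P,R=np.array(pose[0]),Rd(pose[1])
    sh=R.T@(np.array(p)-P)/0.05; rv=Ro.from_matrix(R.T@Rd(deg)).as_rotvec(degrees=True)/8
    print("shift",np.round(sh,3),"rot",np.round(rv,3)); return sh,rv
def st():
    s=status.observe();R=s["tool_rot"];print("t",s["time_s"],"p",np.round(s["position"],4),"yawy",np.round(np.degrees(np.arctan2(R[1,1],R[0,1])),2),"z",np.round(R[:,2],4),"F",np.round(s["ft_force"],2),"w",s["grip_width"],"q",np.round(s["q"],1))
E
python3 - <<'E'
from h import *
st(); go([0.5,-0.28,0.25],0)
E
```

```text
t 0.75 p [0.121  0.5365 0.2313] yawy 77.29 z [ 0.  0. -1.] F [ 0.05  0.09 -0.19] w 0.0858973750488779 q [ 65.   21.8  74.3  -0.   83.9 -12.3]
shift [-10.987 -14.263  -0.374] rot [ 0.    -0.     9.661]
```

Request:
send_rows(
  targets=[
    [-3.6, -4.7, -0.1, 0, 0, 3.2, 85],
    [-3.6, -4.7, -0.1, 0, 0, 3.2, 85],
    [-3.6, -4.7, -0.1, 0, 0, 3.2, 85],
    [-3.6, -4.7, -0.1, 0, 0, 3.2, 85],
    [-3.6, -4.7, -0.1, 0, 0, 3.2, 85],
  ],
)

```text
time_s: 1.38
position: [0.2453, 0.2658, 0.2366]
tool_rot: [[-0.784, 0.62, 0.001], [0.62, 0.784, 0.0], [-0.001, 0.001, -1.0]]
ft_force: [1.2, 0.5, 0.2]
grip_width: 0.0852
```

```bash
python3 - <<'E'
from h import *
st(); go([0.5,-0.28,0.25],0)
E
```

```text
t 1.375 p [0.2453 0.2658 0.2366] yawy 51.65 z [ 8.e-04  2.e-04 -1.e+00] F [1.17 0.51 0.21] w 0.08516509238004996 q [ 28.3   2.1  99.7  -0.   78.1 -23.3]
shift [-10.767  -5.4    -0.267] rot [6.000e-03 1.000e-03 6.456e+00]
```

Request:
send_rows(
  targets=[
    [-5.4, -2.7, -0.13, 0, 0, 3.2, 85],
    [-5.4, -2.7, -0.13, 0, 0, 3.2, 85],
    [-5.4, -2.7, -0.13, 0, 0, 3.2, 85],
    [-5.4, -2.7, -0.13, 0, 0, 3.2, 85],
    [-5.4, -2.7, -0.13, 0, 0, 3.2, 85],
  ],
)

```text
time_s: 2.0
position: [0.3737, -0.008, 0.2431]
tool_rot: [[-0.438, 0.899, 0.001], [0.899, 0.438, -0.0], [-0.001, 0.001, -1.0]]
ft_force: [1.4, 0.8, -0.4]
grip_width: 0.085
```

```bash
python3 - <<'E'
from h import *
st(); go([0.5,-0.28,0.25],0)
E
```

```text
t 2.0 p [ 0.3737 -0.008   0.2431] yawy 26.01 z [ 1.e-03 -3.e-04 -1.e+00] F [ 1.37  0.85 -0.42] w 0.08496640634769557 q [-19.6   3.1  97.5   0.   79.3 -45.6]
shift [-5.997 -0.114 -0.133] rot [6.000e-03 3.000e-03 3.251e+00]
```

Request:
send_rows(
  targets=[
    [-6, -0.11, -0.13, 0, 0, 3.25, 85],
    [-6, -0.11, -0.13, 0, 0, 3.25, 85],
    [-6, -0.11, -0.13, 0, 0, 3.25, 85],
    [-6, -0.11, -0.13, 0, 0, 3.25, 85],
    [-6, -0.11, -0.13, 0, 0, 3.25, 85],
  ],
)

```text
time_s: 2.62
position: [0.5007, -0.2798, 0.2491]
tool_rot: [[-0.001, 1.0, 0.0], [1.0, 0.001, -0.0], [-0.0, 0.0, -1.0]]
ft_force: [0.5, 0.7, 0.8]
grip_width: 0.0851
```

```bash
python3 - <<'E'
from h import *
st()
M=cm("wrist"); im,d=vision.get_image("wrist"); cv2.imwrite("pics/w1.png",im[:,:,::-1]); np.savez("w1.npz",im=im,d=d,C=M[2])
E
```

```text
t 2.625 p [ 0.5007 -0.2798  0.2491] yawy 0.04 z [ 1.e-04 -1.e-04 -1.e+00] F [0.48 0.7  0.79] w 0.08506641207230087 q [-41.   23.6  68.6   0.   87.9 -41.1]
```

View pics/w1.png

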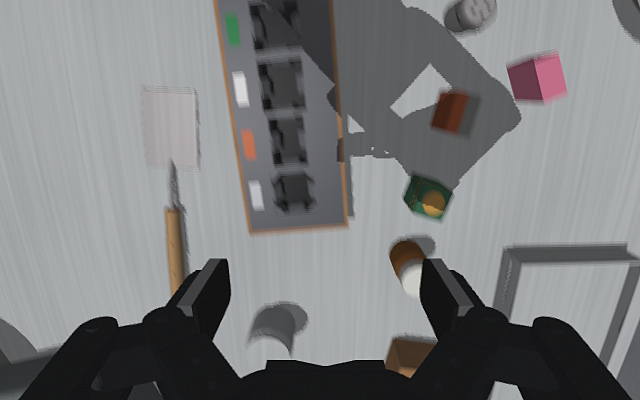

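The wrist picture shows the tin at (428,197), the stone at (456,112), the shaker at (470,13), the pink decoy at (537,77), and the tray at the left. Next I'll fit the top faces.

```bash
cat >> h.py <<'E'
def topfit(P,zlo,zhi,box):
    s=(P[:,2]>zlo)&(P[:,2]<zhi)&(P[:,0]>box[0])&(P[:,0]<box[1])&(P[:,1]>box[2])&(P[:,1]<box[3])
    Q=P[s,:2].astype(np.float32)
    if len(Q)<20: return None
    (c,wh,a)=cv2.minAreaRect(Q*1000)
    return np.round(np.array(c)/1000,4),np.round(wh,1),round(a,1),np.round(Q.mean(0),4),len(Q),round(float(np.median(P[s,2])),4)
E
python3 - <<'E'
from h import *
z=np.load("w1.npz"); full=np.ones((400,640),bool)
K,D,_=cm("wrist"); W,_=cloud("wrist",z["d"],full,(K,D,z["C"]))
im,d=vision.get_image("top"); T,_=cloud("top",d,full)
B=dict(shaker=(.61,.68,-.15,-.09),stone=(.60,.665,-.255,-.18),tin=(.585,.645,-.335,-.27),pink=(.69,.75,-.22,-.15),jar=(.57,.64,-.43,-.36))
for n,P in (("W",W),("T",T)):
    print(n,"counter z",np.median(P[(abs(P[:,2])<.02)],0))
    for k,b in B.items(): print(k,topfit(P,.045,.09,b))
    print("tray",topfit(P,.022,.045,(.37,.54,-.42,0.02)))
E
```

```text
W counter z [ 4.69599768e-01 -2.79961066e-01 -2.48443180e-04]
shaker (array([ 0.6433, -0.1248]), array([20.6, 36.9]), 89.5, array([ 0.6409, -0.124 ], dtype=float32), 774, 0.0532)
stone (array([ 0.6368, -0.2169]), array([42.8, 27.7]), 78.3, array([ 0.6358, -0.2164], dtype=float32), 1251, 0.0537)
tin (array([ 0.6151, -0.3102]), array([36.4, 36.5]), 72.0, array([ 0.6137, -0.3087], dtype=float32), 1138, 0.0538)
pink (array([ 0.7229, -0.1791]), array([28.6, 42.9]), 23.7, array([ 0.7209, -0.1794], dtype=float32), 1316, 0.0537)
jar (array([ 0.5968, -0.3907]), array([39.9, 29.6]), 66.4, array([ 0.5941, -0.3879], dtype=float32), 912, 0.0734)
tray (array([ 0.4566, -0.2299]), array([118.4, 249. ]), 4.8, array([ 0.4563, -0.2275], dtype=float32), 18938, 0.0296)
T counter z [4.36123779e-01 7.03831158e-02 2.12584970e-05]
shaker (array([ 0.6451, -0.1202]), array([33.7, 33.8]), 47.4, array([ 0.6441, -0.1194], dtype=float32), 118, 0.053)
stone (array([ 0.6393, -0.2187]), array([42.2, 28.8]), 75.9, array([ 0.6386, -0.2181], dtype=float32), 142, 0.054)
tin (array([ 0.6176, -0.3073]), array([27.4, 36.6]), 71.0, array([ 0.6183, -0.3053], dtype=float32), 111, 0.0547)
pink (array([ 0.7244, -0.1813]), array([26.9, 43.5]), 24.9, array([ 0.7238, -0.1807], dtype=float32), 138, 0.0544)
jar None
tray (array([ 0.4558, -0.1914]), array([118. , 325.9]), 4.8, array([ 0.4578, -0.1264], dtype=float32), 1993, 0.0299)
```

```bash
python3 - <<'E'
from h import *
go([.6368,-.2169,.10],-11.7); go([.6368,-.2169,.028],-11.7)
E
```

```text
shift [1.298 2.716 2.959] rot [-0.003  0.002  1.45 ]
shift [1.298 2.717 4.399] rot [-0.003  0.002  1.45 ]
```

Request:
send_rows(
  targets=[
    [0.65, 1.36, 1.0, 0, 0, 0.8, 65],
    [1.3, 2.72, 1.9, 0, 0, 1.45, 65],
    [1.3, 2.72, 2.5, 0, 0, 1.45, 65],
    [1.3, 2.72, 2.5, 0, 0, 1.45, 65],
    [1.3, 2.72, 2.5, 0, 0, 1.45, 65],
  ],
)

```text
time_s: 3.35
position: [0.6358, -0.2121, 0.1246]
tool_rot: [[0.199, 0.98, -0.0], [0.98, -0.199, -0.0], [-0.0, -0.0, -1.0]]
ft_force: [-0.3, -0.2, 0.3]
grip_width: 0.0655
```

```bash
python3 - <<'E'
from h import *
st()
M=cm("wrist"); im,d=vision.get_image("wrist"); cv2.imwrite("pics/w2.png",im[:,:,::-1])
W,_=cloud("wrist",d,np.ones((400,640),bool),M)
print(topfit(W,.045,.07,(.60,.665,-.255,-.18)))
go([.6368,-.2169,.028],-11.7)
E
```

```text
t 3.35 p [ 0.6358 -0.2121  0.1246] yawy -11.47 z [-3.e-04 -1.e-04 -1.e+00] F [-0.27 -0.16  0.26] w 0.06545907745207385 q [-28.5  38.6  62.3  -0.   79.1 -17.1]
(array([ 0.637 , -0.2172]), array([43.5, 25.9]), 77.9, array([ 0.6373, -0.2154], dtype=float32), 2326, 0.0537)
shift [-0.075  0.032  1.958] rot [0.013 0.006 0.022]
```

View pics/w2.png

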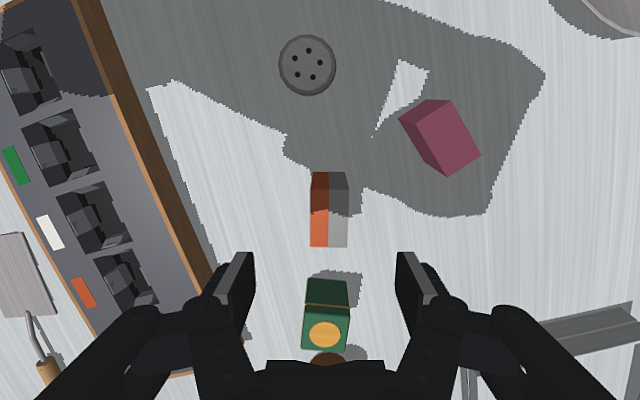

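The close crop confirms the brick-red and grey stone at (330,210), centred between the jaws. The pink decoy is at (440,140). I'll descend and grip.

Request:
send_rows(
  targets=[
    [-0.1, 0.03, 1.0, 0, 0, 0, 65],
    [-0.1, 0.03, 1.7, 0, 0, 0, 65],
    [-0.1, 0.03, 1.94, 0, 0, 0, 65],
    [-0.1, 0.03, 1.94, 0, 0, 0, 65],
    [-0.1, 0.03, 1.94, 0, 0, 0, 15],
  ],
  grip_force=60,
)

```text
time_s: 4.03
position: [0.6372, -0.2181, 0.0296]
tool_rot: [[0.2, 0.98, 0.003], [0.98, -0.2, -0.002], [-0.001, 0.003, -1.0]]
ft_force: [-0.1, 0.4, -1.1]
grip_width: 0.0482
```

Request:
send_rows(
  targets=[
    [0, 0, 0, 0, 0, 0, 15],
    [0, 0, 0, 0, 0, 0, 15],
    [0, 0, 0, 0, 0, 0, 15],
    [0, 0, 0, 0, 0, 0, 15],
  ],
  grip_force=60,
)

```text
time_s: 4.53
position: [0.6371, -0.2178, 0.0289]
tool_rot: [[0.199, 0.98, 0.002], [0.98, -0.199, -0.001], [-0.001, 0.003, -1.0]]
ft_force: [-0.4, -0.0, 6.4]
grip_width: 0.0251
```

```bash
python3 - <<'E'
from h import *
st()
E
```

```text
t 4.525 p [ 0.6371 -0.2178  0.0289] yawy -11.5 z [ 0.0023 -0.0013 -1.    ] F [-0.39 -0.01  6.4 ] w 0.02506718865475607 q [-28.9  44.4  67.7  -0.   67.8 -17.4]
```

```bash
python3 - <<'E'
from h import *
go([.4582,-.2484,.12],4.8)
E
```

```text
shift [-1.315 -3.38  -1.83 ] rot [ 0.017  0.009 -2.038]
```

Request:
send_rows(
  targets=[
    [0, 0, -1.0, 0, 0, 0, 15],
    [-0.3, -0.8, -1.83, 0, 0, -0.6, 15],
    [-0.8, -2.0, -1.83, 0, 0, -1.4, 15],
    [-1.3, -3.2, -1.83, 0, 0, -2.04, 15],
    [-1.32, -3.38, -1.83, 0, 0, -2.04, 15],
  ],
)

```text
time_s: 5.15
position: [0.4548, -0.2485, 0.1192]
tool_rot: [[-0.082, 0.997, -0.001], [0.997, 0.082, 0.001], [0.001, -0.001, -1.0]]
ft_force: [1.1, -0.3, -1.0]
grip_width: 0.0249
```

Request:
send_rows(
  targets=[
    [0, 0, 0, 0, 0, 0, 15],
    [0, 0, 0, 0, 0, 0, 15],
  ],
)

```text
time_s: 5.4
position: [0.4589, -0.2485, 0.1189]
tool_rot: [[-0.084, 0.996, 0.001], [0.996, 0.084, -0.0], [-0.001, 0.001, -1.0]]
ft_force: [0.2, -0.0, -0.7]
grip_width: 0.0247
```

```bash
python3 - <<'E'
from h import *
st()
M=cm("wrist"); im,d=vision.get_image("wrist"); cv2.imwrite("pics/w3.png",im[:,:,::-1])
W,_=cloud("wrist",d,np.ones((400,640),bool),M)
np.savez("w3.npz",im=im,d=d,C=M[2])
print(topfit(W,.022,.045,(.37,.54,-.42,0.02)))
im,d=vision.get_image("top"); cv2.imwrite("pics/t3.png",cv2.resize(im[180:260,290:450],None,fx=4,fy=4)[:,:,::-1])
E
```

```text
t 5.4 p [ 0.4589 -0.2485  0.1189] yawy 4.84 z [ 9.e-04 -5.e-04 -1.e+00] F [ 0.22 -0.02 -0.72] w 0.024735782941053223 q [-41.5  25.5  88.9   0.   65.6 -46.3]
(array([ 0.4558, -0.2162]), array([118.7, 207.7]), 4.9, array([ 0.454 , -0.1946], dtype=float32), 30925, 0.0296)
```

View pics/w3.png

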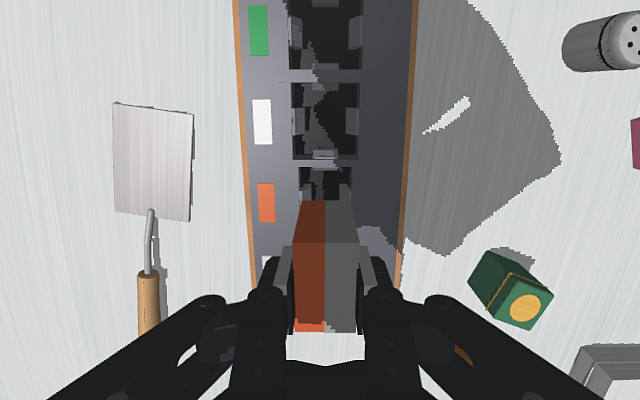

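View pics/t3.png

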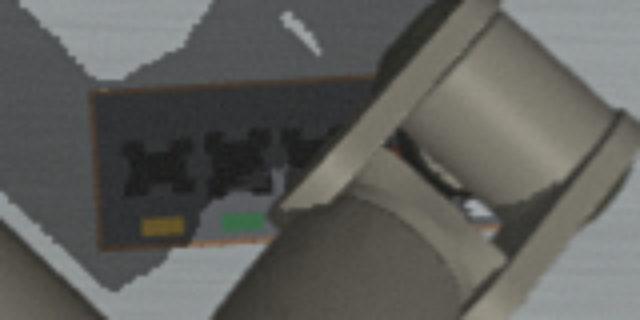

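```bash
python3 - <<'E'
from h import *
K,D,_=cm("wrist")
for f in ["w1","w3"]:
    z=np.load(f+".npz"); M=(K,D,z["C"]); im=z["im"].copy()[:,:,::-1].copy()
    c=np.array([.4536,-.1906]); a=np.radians(4.85); ex=np.array([np.cos(a),np.sin(a)]);ey=np.array([-np.sin(a),np.cos(a)])
    for k,(w,h) in zip([-2,-1,0,1],[(36,36),(26,42),(34,40),(36,36)]):
        for zz,col in ((.03,(0,255,0)),(.008,(0,0,255))):
            e=6 if zz>.02 else 0
            e2=1
            pts=[np.r_[c+ey*.058*k+ex*sx*(w/2-2+e)/1e3+ey*sy*(h/2+1+e)/1e3,zz] for sx,sy in((-1,-1),(1,-1),(1,1),(-1,1))]
            cv2.polylines(im,[np.round(proj("wrist",pts,M)*8).astype(int)],True,col,1,shift=3)
    cv2.imwrite(f"pics/{f}p.png",cv2.resize(im[0:240,180:440],None,fx=2.4,fy=2.4))
E
```

```text
(no output)
```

View pics/w1p.png

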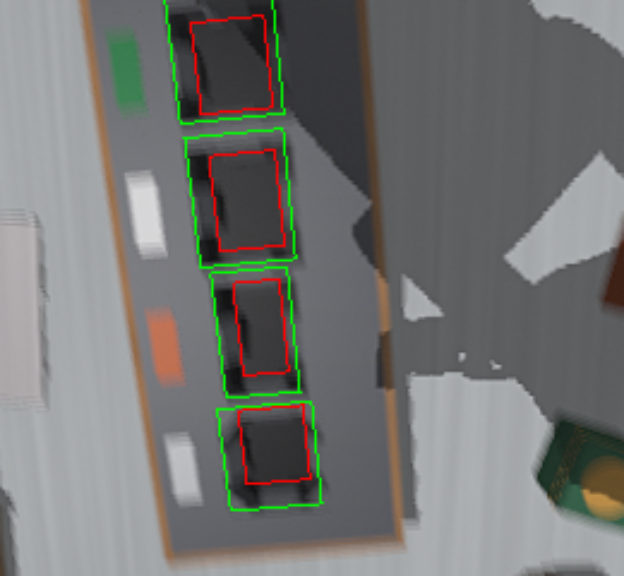

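View pics/w3p.png

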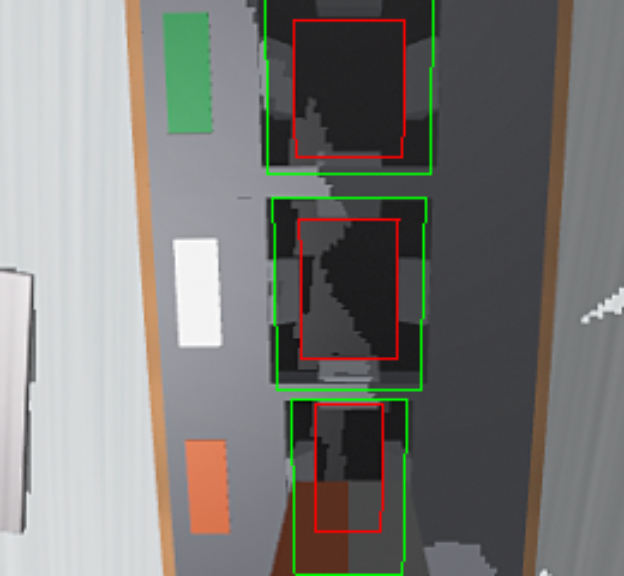

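Request:
send_rows(
  targets=[
    [0.01, -0.01, 0.6, 0, 0, 0, 15],
    [0.01, -0.01, 1.1, 0, 0, 0, 15],
    [0.01, -0.01, 1.25, 0, 0, 0, 15],
    [0.01, -0.01, 1.4, 0, 0, 0, 15],
    [0.01, -0.01, 1.5, 0, 0, 0, 15],
  ],
  grip_force=80,
)

```text
time_s: 6.12
position: [0.4583, -0.2486, 0.0447]
tool_rot: [[-0.084, 0.996, 0.003], [0.996, 0.084, -0.002], [-0.002, 0.003, -1.0]]
ft_force: [1.5, 0.3, 1.6]
grip_width: 0.0248
```

Request:
send_rows(
  targets=[
    [0, 0, 0.08, 0, 0, 0, 15],
    [0, 0, 0.14, 0, 0, 0, 15],
    [0, 0, 0.14, 0, 0, 0, 15],
  ],
)

```text
time_s: 6.5
position: [0.4577, -0.2483, 0.037]
tool_rot: [[-0.084, 0.996, 0.001], [0.996, 0.084, -0.001], [-0.001, 0.001, -1.0]]
ft_force: [4.9, -0.9, -1.0]
grip_width: 0.0243
```

```bash
python3 - <<'E'
from h import *
st()
M=cm("wrist"); im,d=vision.get_image("wrist"); cv2.imwrite("pics/w4.png",im[:,:,::-1])
E
```

```text
t 6.5 p [ 0.4577 -0.2483  0.037 ] yawy 4.8 z [ 1.5e-03 -8.0e-04 -1.0e+00] F [ 4.87 -0.87 -1.  ] w 0.024281003444530717 q [-41.5  32.1  94.2   0.   53.6 -46.3]
```

View pics/w4.png

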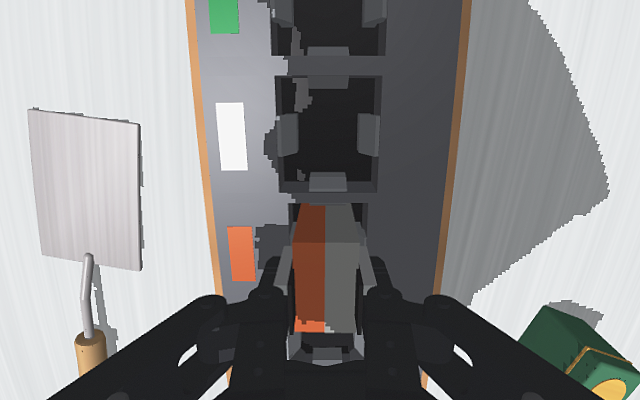

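```bash
python3 - <<'E'
from h import *
st(); M=cm("wrist"); im,d=vision.get_image("wrist")
W,_=cloud("wrist",d,np.ones((400,640),bool),M)
s=(abs(W[:,0]-.458)<.01)&(abs(W[:,1]+.247)<.018); h,e=np.histogram(W[s,2],bins=np.arange(.02,.1,.002)); print([(round(a,3),b) for a,b in zip(e,h) if b])
E
```

```text
t 6.55 p [ 0.4577 -0.2482  0.037 ] yawy 4.81 z [ 1.4e-03 -8.0e-04 -1.0e+00] F [5.83 0.34 0.65] w 0.024351221057404015 q [-41.5  32.1  94.2   0.   53.6 -46.3]
[(np.float64(0.058), np.int64(3)), (np.float64(0.06), np.int64(2363)), (np.float64(0.062), np.int64(1409))]
```

Request:
send_rows(
  targets=[
    [0, 0, 0.05, 0, 0, 0, 15],
    [0, 0, 0.05, 0, 0, 0, 15],
    [0, 0, 0.05, 0, 0, 0, 15],
  ],
)

```text
time_s: 6.98
position: [0.4577, -0.2484, 0.0368]
tool_rot: [[-0.084, 0.996, 0.002], [0.996, 0.084, -0.002], [-0.002, 0.002, -1.0]]
ft_force: [-0.3, 4.3, 27.5]
grip_width: 0.0247
```

The top reads 0.062 and the force rises without further travel, so the stone is fully home. I'll release it and look at the tin and shaker.

Request:
send_rows(
  targets=[
    [0, 0, 0, 0, 0, 0, 65],
    [0, 0, 0, 0, 0, 0, 65],
    [0, 0, -0.3, 0, 0, 0, 65],
    [0, 0, -1.5, 0, 0, 0, 65],
    [0, 0, -2.3, 0, 0, 0, 65],
  ],
)

```text
time_s: 7.6
position: [0.4572, -0.2481, 0.1523]
tool_rot: [[-0.084, 0.996, 0.001], [0.996, 0.084, -0.001], [-0.001, 0.001, -1.0]]
ft_force: [1.1, -1.1, -0.4]
grip_width: 0.0653
```

```bash
python3 - <<'E'
from h import *
st(); im,d=vision.get_image("wrist")
M=cm("wrist");W,_=cloud("wrist",d,np.ones((400,640),bool),M)
print(topfit(W,.045,.08,(.43,.49,-.28,-.21)))
print(topfit(W,.045,.065,(.585,.645,-.335,-.27)))
go([.6151,-.3102,.13],-18)
E
```

```text
t 7.6 p [ 0.4572 -0.2481  0.1523] yawy 4.81 z [ 0.0012 -0.0013 -1.    ] F [ 1.05 -1.1  -0.41] w 0.06526270504537479 q [-41.5  23.   86.5  -0.   70.3 -46.3]
(array([ 0.4602, -0.249 ]), array([26.2, 43.1]), 4.6, array([ 0.4601, -0.2464], dtype=float32), 2156, 0.0663)
(array([ 0.617 , -0.3112]), array([36.9, 37.8]), 72.9, array([ 0.6133, -0.3084], dtype=float32), 1977, 0.0593)
shift [-1.474  3.011  0.568] rot [0.057 0.041 2.853]
```

Request:
send_rows(
  targets=[
    [-0.5, 1.0, 0.2, 0, 0, 1.0, 65],
    [-1.0, 2.0, 0.4, 0, 0, 2.0, 65],
    [-1.47, 3.0, 0.55, 0, 0, 2.85, 65],
    [-1.47, 3.0, 0.55, 0, 0, 2.85, 65],
    [-1.47, 3.0, 0.55, 0, 0, 2.85, 65],
  ],
)

```text
time_s: 8.28
position: [0.6122, -0.3083, 0.1219]
tool_rot: [[0.308, 0.951, -0.001], [0.951, -0.308, 0.0], [0.0, -0.001, -1.0]]
ft_force: [-0.5, 0.2, 0.0]
grip_width: 0.0648
```

Request:
send_rows(
  targets=[
    [0, 0, 0, 0, 0, 0, 65],
    [0, 0, 0, 0, 0, 0, 65],
  ],
)

```text
time_s: 8.52
position: [0.6122, -0.3085, 0.1227]
tool_rot: [[0.309, 0.951, 0.0], [0.951, -0.309, -0.0], [-0.0, 0.001, -1.0]]
ft_force: [0.1, 0.8, 0.5]
grip_width: 0.0652
```

```bash
python3 - <<'E'
from h import *
st(); im,d=vision.get_image("wrist");cv2.imwrite("pics/w5.png",im[:,:,::-1])
M=cm("wrist");W,_=cloud("wrist",d,np.ones((400,640),bool),M)
print(topfit(W,.045,.065,(.585,.65,-.345,-.27)))
go([.6151,-.3102,.029],-18)
E
```

```text
t 8.525 p [ 0.6122 -0.3085  0.1227] yawy -17.99 z [ 5.e-04 -4.e-04 -1.e+00] F [0.13 0.81 0.51] w 0.06517088359428555 q [-36.6  40.2  59.4  -0.   80.3 -18.6]
(array([ 0.6152, -0.3099]), array([36.2, 35.9]), 72.3, array([ 0.6156, -0.3084], dtype=float32), 2757, 0.0537)
shift [-0.014  0.062  1.872] rot [0.004 0.002 0.001]
```

View pics/w5.png

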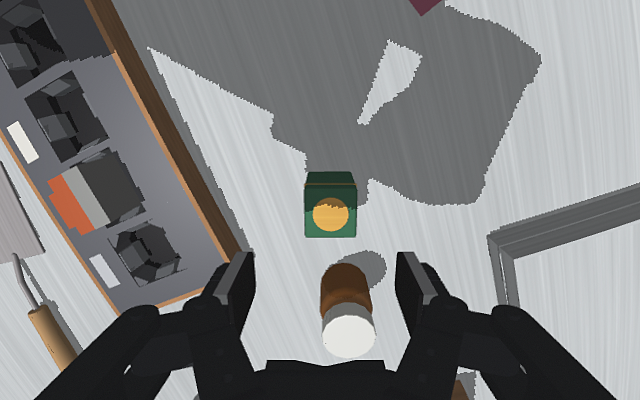

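The tin, at (330,205), is centred between the jaws. The jar at (350,310) is clear behind it. Descending.

Request:
send_rows(
  targets=[
    [-0.01, 0.06, 1.0, 0, 0, 0, 65],
    [-0.01, 0.06, 1.7, 0, 0, 0, 65],
    [-0.01, 0.06, 1.87, 0, 0, 0, 65],
    [-0.01, 0.06, 1.87, 0, 0, 0, 65],
    [-0.01, 0.06, 1.87, 0, 0, 0, 25],
  ],
  grip_force=70,
)

```text
time_s: 9.2
position: [0.6162, -0.3106, 0.0303]
tool_rot: [[0.309, 0.951, 0.003], [0.951, -0.309, -0.002], [-0.001, 0.003, -1.0]]
ft_force: [1.1, -1.1, -0.9]
grip_width: 0.0478
```

Request:
send_rows(
  targets=[
    [0, 0, 0, 0, 0, 0, 25],
    [0, 0, 0, 0, 0, 0, 25],
    [0, 0, 0, 0, 0, 0, 25],
    [0, 0, 0, 0, 0, 0, 25],
  ],
)

```text
time_s: 9.7
position: [0.6162, -0.3105, 0.0303]
tool_rot: [[0.309, 0.951, 0.003], [0.951, -0.309, -0.002], [-0.001, 0.003, -1.0]]
ft_force: [-0.2, -0.6, 6.6]
grip_width: 0.0347
```

```bash
python3 - <<'E'
from h import *
st()
a=np.radians(4.85); ey=np.array([-np.sin(a),np.cos(a)])
c=np.array([.4540,-.1900]); 
for k in (-2,-1,1): print(k,c+ey*.058*k)
t=c+ey*.058
go([t[0],t[1],.115],4.85)
E
```

```text
t 9.7 p [ 0.6162 -0.3105  0.0303] yawy -17.99 z [ 0.0026 -0.002  -1.    ] F [-0.21 -0.62  6.62] w 0.03469535460257649 q [-36.5  45.8  64.3  -0.   69.8 -18.6]
-2 [ 0.4638075  -0.30558466]
-1 [ 0.45890375 -0.24779233]
1 [ 0.44909625 -0.13220767]
shift [ 2.358 -4.274 -1.71 ] rot [ 0.021  0.012 -2.854]
```

Request:
send_rows(
  targets=[
    [0, 0, -1.0, 0, 0, 0, 25],
    [0.5, -0.9, -1.75, 0, 0, -0.7, 25],
    [1.1, -2.0, -1.75, 0, 0, -1.5, 25],
    [1.7, -3.1, -1.75, 0, 0, -2.3, 25],
    [2.3, -4.2, -1.75, 0, 0, -2.85, 25],
  ],
)

```text
time_s: 10.32
position: [0.4508, -0.1355, 0.1164]
tool_rot: [[-0.087, 0.996, 0.001], [0.996, 0.087, -0.001], [-0.001, 0.001, -1.0]]
ft_force: [0.2, 0.2, -1.0]
grip_width: 0.0346
```

Request:
send_rows(
  targets=[
    [0, 0, 0, 0, 0, 0, 25],
    [0, 0, 0, 0, 0, 0, 25],
  ],
)

```text
time_s: 10.58
position: [0.4531, -0.1374, 0.1166]
tool_rot: [[-0.084, 0.996, 0.002], [0.996, 0.084, -0.001], [-0.002, 0.002, -1.0]]
ft_force: [0.6, -0.3, -1.2]
grip_width: 0.0347
```

```bash
python3 - <<'E'
from h import *
st(); im,d=vision.get_image("wrist");cv2.imwrite("pics/w6.png",im[:,:,::-1])
M=cm("wrist");W,_=cloud("wrist",d,np.ones((400,640),bool),M)
print("tray",topfit(W,.022,.04,(.37,.54,-.42,0.02)))
print("in hand",topfit(W,.13,.16,(.41,.49,-.18,-.1)))
go([.4483,-.1322,.0378],4.85)
E
```

```text
t 10.575 p [ 0.4531 -0.1374  0.1166] yawy 4.8 z [ 0.0021 -0.0014 -1.    ] F [ 0.57 -0.31 -1.21] w 0.03470098760486302 q [-31.2  21.5  96.5  -0.   61.8 -36. ]
tray (array([ 0.4512, -0.1553]), array([118.9, 258.1]), 4.9, array([ 0.4461, -0.1012], dtype=float32), 29166, 0.0294)
in hand (array([ 0.4523, -0.1373]), array([76.5, 36.8]), 4.6, array([ 0.4524, -0.1336], dtype=float32), 10352, 0.1402)
shift [ 0.122 -0.094  1.572] rot [ 0.013  0.01  -0.009]
```

View pics/w6.png

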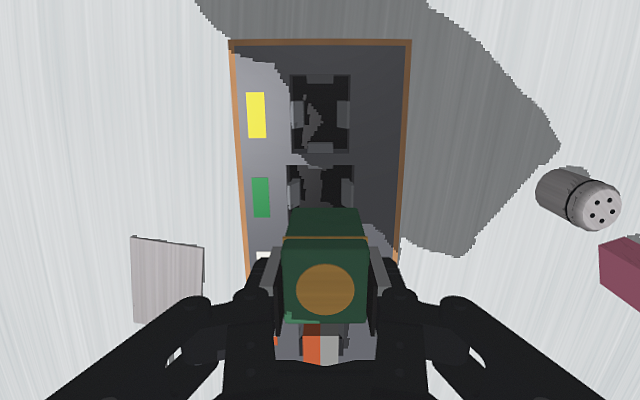

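Request:
send_rows(
  targets=[
    [0.12, -0.09, 0.5, 0, 0, 0, 25],
    [0.12, -0.09, 0.9, 0, 0, 0, 25],
    [0.12, -0.09, 1.1, 0, 0, 0, 25],
    [0.12, -0.09, 1.25, 0, 0, 0, 25],
    [0.12, -0.09, 1.4, 0, 0, 0, 25],
  ],
  grip_force=80,
)

```text
time_s: 11.25
position: [0.4486, -0.1321, 0.0463]
tool_rot: [[-0.083, 0.997, 0.003], [0.997, 0.083, -0.002], [-0.002, 0.003, -1.0]]
ft_force: [2.1, -0.6, 2.8]
grip_width: 0.0348
```

Request:
send_rows(
  targets=[
    [0, 0, 0.1, 0, 0, 0, 25],
    [0, 0, 0.16, 0, 0, 0, 25],
    [0, 0, 0.19, 0, 0, 0, 25],
    [0, 0, 0.19, 0, 0, 0, 25],
  ],
)

```text
time_s: 11.75
position: [0.4481, -0.1316, 0.0382]
tool_rot: [[-0.084, 0.996, 0.003], [0.996, 0.084, -0.002], [-0.002, 0.003, -1.0]]
ft_force: [-0.8, 2.7, 25.6]
grip_width: 0.0346
```

```bash
python3 - <<'E'
from h import *
st(); im,d=vision.get_image("wrist");cv2.imwrite("pics/w7.png",im[:,:,::-1])
M=cm("wrist");W,_=cloud("wrist",d,np.ones((400,640),bool),M)
s=(abs(W[:,0]-.448)<.01)&(abs(W[:,1]+.131)<.014); print(np.percentile(W[s,2],[5,50,95]))
E
```

```text
t 11.75 p [ 0.4481 -0.1316  0.0382] yawy 4.82 z [ 0.003  -0.0018 -1.    ] F [-0.78  2.68 25.58] w 0.03462225653550166 q [-30.9  28.2 102.8  -0.   48.8 -35.8]
[0.06142933 0.11123782 0.12277934]
```

View pics/w7.png

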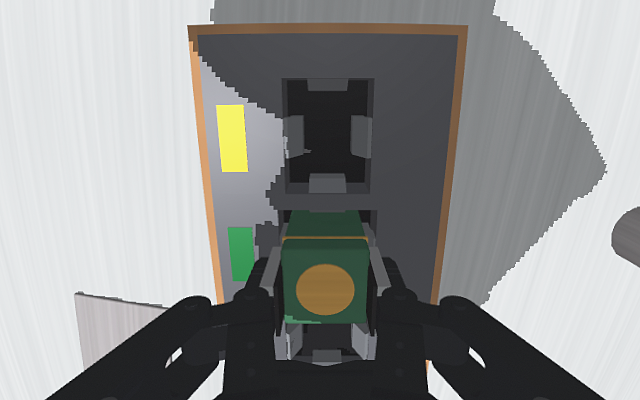

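Request:
send_rows(
  targets=[
    [0, 0, -0.02, 0, 0, 0, 65],
    [0, 0, -0.02, 0, 0, 0, 65],
    [0, 0, -0.3, 0, 0, 0, 65],
    [0, 0, -1.5, 0, 0, 0, 65],
    [0, 0, -2.0, 0, 0, 0, 65],
  ],
)

```text
time_s: 12.42
position: [0.4475, -0.1314, 0.1385]
tool_rot: [[-0.084, 0.996, 0.002], [0.996, 0.084, -0.001], [-0.001, 0.002, -1.0]]
ft_force: [0.2, 1.2, -0.3]
grip_width: 0.065
```

Request:
send_rows(
  targets=[
    [0, 0, 0, 0, 0, 0, 65],
    [0, 0, 0, 0, 0, 0, 65],
  ],
)

```text
time_s: 12.68
position: [0.4466, -0.1309, 0.1351]
tool_rot: [[-0.084, 0.996, -0.002], [0.996, 0.084, 0.001], [0.001, -0.002, -1.0]]
ft_force: [0.5, 0.2, 1.0]
grip_width: 0.0651
```

```bash
python3 - <<'E'
from h import *
st(); im,d=vision.get_image("wrist")
M=cm("wrist");W,_=cloud("wrist",d,np.ones((400,640),bool),M)
print(topfit(W,.045,.08,(.41,.49,-.17,-.09)))
print(topfit(W,.045,.065,(.61,.68,-.16,-.09)))
go([.643,-.122,.13],0)
E
```

```text
t 12.675 p [ 0.4466 -0.1309  0.1351] yawy 4.81 z [-0.0022  0.0013 -1.    ] F [0.47 0.16 0.95] w 0.06511741396080979 q [-31.   19.4  96.1  -0.   64.6 -35.8]
(array([ 0.4483, -0.1311]), array([36.2, 36.2]), 4.7, array([ 0.448 , -0.1287], dtype=float32), 2799, 0.0617)
(array([ 0.6415, -0.1168]), array([34.8, 34. ]), 86.5, array([ 0.6389, -0.1156], dtype=float32), 1682, 0.0531)
shift [-0.153  3.931  0.089] rot [-0.018 -0.012  0.601]
```

Request:
send_rows(
  targets=[
    [0, 1.2, 0, 0, 0, 0.3, 65],
    [-0.05, 2.4, 0.1, 0, 0, 0.6, 65],
    [-0.05, 3.6, 0.1, 0, 0, 0.6, 65],
    [-0.05, 3.9, 0.1, 0, 0, 0.6, 65],
    [-0.05, 3.9, 0.1, 0, 0, 0.6, 65],
  ],
)

```text
time_s: 13.35
position: [0.6417, -0.117, 0.129]
tool_rot: [[-0.001, 1.0, -0.003], [1.0, 0.001, 0.001], [0.001, -0.003, -1.0]]
ft_force: [-0.2, -0.6, 0.7]
grip_width: 0.0654
```

Request:
send_rows(
  targets=[
    [0, 0, 0, 0, 0, 0, 65],
    [0, 0, 0, 0, 0, 0, 65],
  ],
)

```text
time_s: 13.6
position: [0.641, -0.1176, 0.1314]
tool_rot: [[0.0, 1.0, -0.0], [1.0, -0.0, 0.0], [0.0, -0.0, -1.0]]
ft_force: [-0.2, -0.7, 0.3]
grip_width: 0.0652
```

```bash
python3 - <<'E'
from h import *
st(); im,d=vision.get_image("wrist");cv2.imwrite("pics/w8.png",im[:,:,::-1])
M=cm("wrist");W,_=cloud("wrist",d,np.ones((400,640),bool),M)
f=topfit(W,.045,.065,(.61,.68,-.16,-.09));print(f)
go([f[0][0],f[0][1],.029],0)
E
```

```text
t 13.6 p [ 0.641  -0.1176  0.1314] yawy -0.02 z [-5.e-04  1.e-04 -1.e+00] F [-0.16 -0.69  0.33] w 0.06520614725206081 q [-20.8  36.5  65.5  -0.   78.1 -20.8]
(array([ 0.6432, -0.1171]), array([35.2, 35.4]), 6.4, array([ 0.6431, -0.1154], dtype=float32), 1917, 0.0536)
shift [0.009 0.042 2.051] rot [-0.001  0.    -0.002]
```

View pics/w8.png

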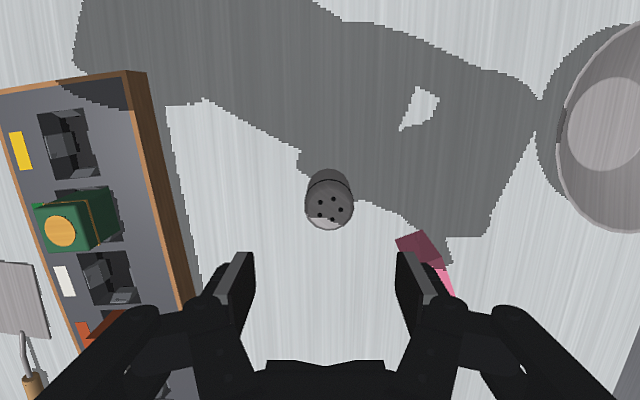

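Request:
send_rows(
  targets=[
    [0.01, 0.04, 1.0, 0, 0, 0, 65],
    [0.01, 0.04, 1.8, 0, 0, 0, 65],
    [0.01, 0.04, 2.04, 0, 0, 0, 65],
    [0.01, 0.04, 2.04, 0, 0, 0, 65],
    [0.01, 0.04, 2.04, 0, 0, 0, 25],
  ],
  grip_force=70,
)

```text
time_s: 14.28
position: [0.6446, -0.1172, 0.0313]
tool_rot: [[-0.0, 1.0, 0.003], [1.0, 0.0, -0.001], [-0.001, 0.003, -1.0]]
ft_force: [-0.0, 0.6, 0.3]
grip_width: 0.0482
```

Request:
send_rows(
  targets=[
    [0, 0, 0, 0, 0, 0, 25],
    [0, 0, 0, 0, 0, 0, 25],
    [0, 0, 0, 0, 0, 0, 25],
    [0, 0, 0, 0, 0, 0, 25],
  ],
)

```text
time_s: 14.78
position: [0.6445, -0.1171, 0.0314]
tool_rot: [[-0.0, 1.0, 0.003], [1.0, 0.0, -0.001], [-0.001, 0.003, -1.0]]
ft_force: [-1.5, 0.3, 6.1]
grip_width: 0.034
```

```bash
python3 - <<'E'
from h import *
st()
go([.463,-.3056,.115],4.85)
E
```

```text
t 14.775 p [ 0.6445 -0.1171  0.0314] yawy 0.02 z [ 0.0031 -0.0013 -1.    ] F [-1.54  0.27  6.13] w 0.03395097249374514 q [-20.6  42.7  71.1  -0.   66.  -20.6]
shift [-3.77  -3.627 -1.678] rot [ 0.022  0.01  -0.604]
```

Request:
send_rows(
  targets=[
    [0, 0, -1.0, 0, 0, 0, 25],
    [-0.8, -0.7, -1.7, 0, 0, -0.3, 25],
    [-1.7, -1.6, -1.7, 0, 0, -0.6, 25],
    [-2.6, -2.5, -1.7, 0, 0, -0.6, 25],
    [-3.5, -3.4, -1.7, 0, 0, -0.6, 25],
  ],
)

```text
time_s: 15.4
position: [0.4756, -0.2901, 0.1154]
tool_rot: [[-0.084, 0.996, 0.001], [0.996, 0.084, -0.001], [-0.002, 0.001, -1.0]]
ft_force: [0.6, -0.9, -1.4]
grip_width: 0.0333
```

Request:
send_rows(
  targets=[
    [-0.3, -0.2, 0, 0, 0, 0, 25],
    [-0.3, -0.2, 0, 0, 0, 0, 25],
    [-0.3, -0.2, 0, 0, 0, 0, 25],
  ],
)

```text
time_s: 15.78
position: [0.4691, -0.3036, 0.1145]
tool_rot: [[-0.085, 0.996, 0.0], [0.996, 0.085, 0.0], [-0.0, 0.0, -1.0]]
ft_force: [0.1, -0.3, -1.4]
grip_width: 0.0336
```

```bash
python3 - <<'E'
from h import *
st(); im,d=vision.get_image("wrist");cv2.imwrite("pics/w9.png",im[:,:,::-1])
M=cm("wrist");W,_=cloud("wrist",d,np.ones((400,640),bool),M)
print("tray",topfit(W,.022,.04,(.37,.54,-.42,0.02)))
print("stone",topfit(W,.05,.07,(.43,.49,-.28,-.21)))
go([.4633,-.3056,.0389],4.85)
E
```

```text
t 15.775 p [ 0.4691 -0.3036  0.1145] yawy 4.89 z [ 5.e-04  0.e+00 -1.e+00] F [ 0.06 -0.32 -1.42] w 0.033585473187280286 q [-45.1  29.   83.2   0.   67.8 -50. ]
tray (array([ 0.4596, -0.2609]), array([118.8, 184.9]), 5.1, array([ 0.4578, -0.247 ], dtype=float32), 31076, 0.0295)
stone (array([ 0.4582, -0.2474]), array([26.2, 42.1]), 4.2, array([ 0.4582, -0.2467], dtype=float32), 3314, 0.0617)
shift [-0.034 -0.12   1.51 ] rot [ 0.002 -0.001  0.009]
```

View pics/w9.png

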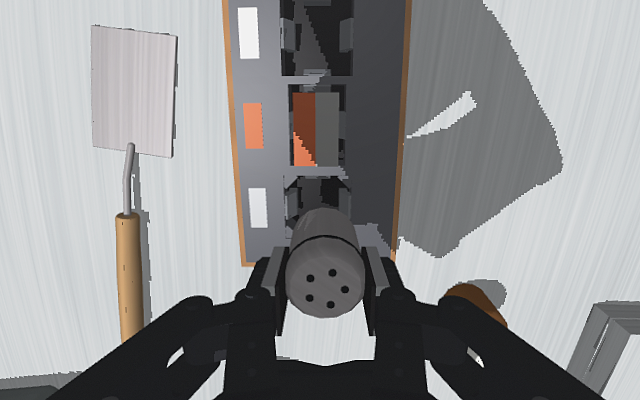

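Request:
send_rows(
  targets=[
    [-0.03, -0.12, 0.4, 0, 0, 0, 25],
    [-0.03, -0.12, 0.8, 0, 0, 0, 25],
    [-0.03, -0.12, 1.0, 0, 0, 0, 25],
    [-0.03, -0.12, 1.15, 0, 0, 0, 25],
    [-0.03, -0.12, 1.3, 0, 0, 0, 25],
  ],
  grip_force=80,
)

```text
time_s: 16.45
position: [0.4632, -0.3067, 0.0496]
tool_rot: [[-0.084, 0.996, 0.002], [0.996, 0.084, -0.001], [-0.001, 0.002, -1.0]]
ft_force: [3.1, 1.0, 3.1]
grip_width: 0.0333
```

Request:
send_rows(
  targets=[
    [0, 0, 0.1, 0, 0, 0, 25],
    [0, 0, 0.18, 0, 0, 0, 25],
    [0, 0, 0.23, 0, 0, 0, 25],
    [0, 0, 0.23, 0, 0, 0, 25],
  ],
)

```text
time_s: 16.95
position: [0.4629, -0.3067, 0.0394]
tool_rot: [[-0.084, 0.996, 0.002], [0.996, 0.084, -0.001], [-0.001, 0.002, -1.0]]
ft_force: [-0.0, 4.7, 17.4]
grip_width: 0.0335
```

```bash
python3 - <<'E'
from h import *
st()
E
```

```text
t 16.95 p [ 0.4629 -0.3067  0.0394] yawy 4.81 z [ 0.0019 -0.0013 -1.    ] F [-0.02  4.67 17.42] w 0.03347252553389969 q [-45.8  34.3  88.5   0.   57.1 -50.6]
```

One more light push to confirm it is seated, then release.

Request:
send_rows(
  targets=[
    [0, 0, 0.03, 0, 0, 0, 25],
    [0, 0, 0.03, 0, 0, 0, 25],
  ],
)

```text
time_s: 17.2
position: [0.4629, -0.3068, 0.0394]
tool_rot: [[-0.084, 0.996, 0.003], [0.996, 0.084, -0.002], [-0.002, 0.002, -1.0]]
ft_force: [-3.0, 7.1, 30.7]
grip_width: 0.0336
```

Request:
send_rows(
  targets=[
    [0, 0, 0, 0, 0, 0, 65],
    [0, 0, 0, 0, 0, 0, 65],
    [0, 0, -0.3, 0, 0, 0, 65],
    [0, 0, -1.5, 0, 0, 0, 65],
    [0, 0, -2.4, 0, 0, 0, 65],
  ],
)

```text
time_s: 17.82
position: [0.4623, -0.3068, 0.1592]
tool_rot: [[-0.084, 0.996, 0.001], [0.996, 0.084, -0.001], [-0.001, 0.001, -1.0]]
ft_force: [1.0, 0.1, 0.2]
grip_width: 0.065
```

Request:
send_rows(
  targets=[
    [0, 0, 0, 0, 0, 0, 65],
    [0, 0, 0, 0, 0, 0, 65],
  ],
)

```text
time_s: 18.08
position: [0.4619, -0.3063, 0.156]
tool_rot: [[-0.084, 0.996, -0.001], [0.996, 0.084, 0.001], [0.001, -0.001, -1.0]]
ft_force: [0.7, 0.2, -0.7]
grip_width: 0.065
```

```bash
python3 - <<'E'
from h import *
st(); im,d=vision.get_image("wrist");cv2.imwrite("pics/w10.png",im[:,:,::-1])
M=cm("wrist");W,_=cloud("wrist",d,np.ones((400,640),bool),M)
print("shaker",topfit(W,.045,.08,(.43,.50,-.34,-.275)))
im,d=vision.get_image("top");cv2.imwrite("pics/t10.png",im[:,:,::-1]); T,_=cloud("top",d,np.ones((400,640),bool)); np.savez("t10.npz",im=im,d=d)
# pan rim
print("pan",topfit(T,.107,.125,(.45,.75,.2,.5)), topfit(T,.085,.125,(.3,.75,.2,.5)))
print("hob",topfit(T,.035,.055,(.4,.8,0,.5)))
E
```

```text
t 18.075 p [ 0.4619 -0.3063  0.156 ] yawy 4.8 z [-8.e-04  6.e-04 -1.e+00] F [ 0.67  0.18 -0.68] w 0.0649633465163237 q [-45.8  26.   80.7  -0.   73.4 -50.6]
shaker (array([ 0.4632, -0.306 ]), array([35.6, 35.7]), 27.2, array([ 0.4628, -0.3038], dtype=float32), 1799, 0.0608)
pan (array([0.5588, 0.3681]), array([121.1, 200.2]), 75.3, array([0.5496, 0.3536], dtype=float32), 438, 0.1111) (array([0.5417, 0.335 ]), array([240.2, 120.8]), 22.8, array([0.544 , 0.3544], dtype=float32), 831, 0.1088)
hob (array([0.6245, 0.2949]), array([422.5, 333.5]), 87.7, array([0.5918, 0.2758], dtype=float32), 11300, 0.0446)
```

View pics/t10.png

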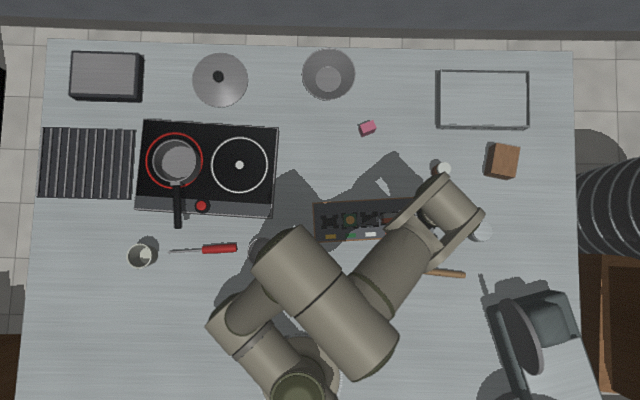

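The top view shows that the pan has already been knocked, from (168,159) to about (178,158). All three accessories are home. Next I'll measure the pan, rings and button.

```bash
cat > pan.py <<'E'
from h import *
from scipy.optimize import least_squares
def circ(Q,r):
    f=lambda p:np.hypot(Q[:,0]-p[0],Q[:,1]-p[1])-r
    return least_squares(f,Q.mean(0),loss="soft_l1",f_scale=.002)
def panfit(cam="top"):
    M=cm(cam); im,d=vision.get_image(cam); P,uv=cloud(cam,d,np.ones((400,640),bool),M)
    b=(P[:,0]>.38)&(P[:,0]<.80)&(P[:,1]>.02)&(P[:,1]<.5)
    P,uv=P[b],uv[b]; col=im[uv[:,1],uv[:,0]].astype(int)
    rim=P[(P[:,2]>.106)&(P[:,2]<.12)&(col.max(1)>75)]
    c=circ(rim[:,:2],.058)
    ctr=c.x; print(cam,"pan ctr",np.round(ctr,4),"res",np.round(np.median(abs(c.fun)),4),len(rim),"zrim",np.round(np.median(rim[:,2]),4))
    r=np.hypot(*(P[:,:2]-ctr).T)
    h=P[(P[:,2]>.09)&(P[:,2]<.118)&(r>.075)&(r<.2)]
    if len(h)>20:
        # medial line of the bar
        v,dx=cv2.fitLine(h[:,:2].astype(np.float32),cv2.DIST_L2,0,.01,.01).reshape(2,2)
        print("handle pt",np.round(dx,4),"dir heading",round(float(np.degrees(np.arctan2(v[1],v[0]))),2),"z",np.round(np.percentile(h[:,2],[10,50,90]),4),len(h),"ctr->handle",np.round(np.degrees(np.arctan2(*(ctr-h[:,:2].mean(0))[::-1])),2))
    hsv=cv2.cvtColor(im,cv2.COLOR_RGB2HSV); hc=hsv[uv[:,1],uv[:,0]].astype(int)
    g=(P[:,2]>.035)&(P[:,2]<.055)
    w=P[g&(hc[:,2]>110)&(hc[:,1]<60)&(r>.066)]
    red=P[g&(hc[:,1]>150)&((hc[:,0]<8)|(hc[:,0]>172))&(P[:,0]>.52)&(r>.066)]
    for n,q in (("white",w),("red",red)):
        if len(q)<20: print(n,len(q)); continue
        q0=np.median(q,0)[:2]
        f=lambda p:np.hypot(q[:,0]-p[0],q[:,1]-p[1])-p[2]
        s=least_squares(f,[*q.mean(0)[:2],.08],loss="soft_l1",f_scale=.002); print(n,np.round(s.x,4),len(q),np.round(np.median(abs(s.fun)),4))
    bt=P[(hc[:,1]>150)&((hc[:,0]<8)|(hc[:,0]>172))&(P[:,0]<.52)&(P[:,2]>.03)]
    if len(bt): print("btn",np.round(np.median(bt,0),4),np.round(np.percentile(bt[:,2],[10,90]),4),len(bt))
    return im
if __name__=="__main__":
    import sys
    for c in sys.argv[1:]: panfit(c)
E
python3 pan.py top scene
```

```text
top pan ctr [0.5972 0.3577] res 0.0013 230 zrim 0.1121
handle pt [0.4674 0.3426] dir heading 5.74 z [0.1047 0.1092 0.1131] 329 ctr->handle 6.64
white [0.5634 0.2081 0.1086] 562 0.034
red [0.6115 0.3795 0.0803] 326 0.002
btn [0.4805 0.2895 0.0659] [0.061  0.0699] 76
scene pan ctr [0.5973 0.3622] res 0.0014 256 zrim 0.1118
handle pt [0.4692 0.3468] dir heading 5.75 z [0.1054 0.1104 0.1126] 192 ctr->handle 6.85
white [0.5796 0.325  0.1709] 711 0.0304
red [0.6079 0.3834 0.0807] 304 0.0024
btn [0.4839 0.2932 0.0653] [0.0572 0.0682] 65
```

```bash
python3 - <<'E'
from h import *
go([.50,-.03,.30],45); 
E
```

```text
shift [ 5.448  1.217 -2.887] rot [-0.006 -0.016 -5.024]
```

Request:
send_rows(
  targets=[
    [0.5, 0.1, -1.0, 0, 0, -1.2, 65],
    [1.6, 0.3, -1.8, 0, 0, -2.4, 65],
    [2.8, 0.6, -2.6, 0, 0, -3.6, 65],
    [4.0, 0.9, -2.9, 0, 0, -4.8, 65],
    [5.2, 1.2, -2.9, 0, 0, -5.0, 65],
  ],
)

```text
time_s: 18.9
position: [0.498, -0.0571, 0.301]
tool_rot: [[-0.706, 0.708, 0.001], [0.708, 0.706, -0.0], [-0.001, 0.001, -1.0]]
ft_force: [1.6, -0.4, -0.7]
grip_width: 0.065
```

```bash
python3 - <<'E'
from h import *
st();go([.58,.28,.30],90)
E
```

```text
t 18.9 p [ 0.498  -0.0571  0.301 ] yawy 44.91 z [ 1.3e-03 -5.0e-04 -1.0e+00] F [ 1.61 -0.35 -0.71] w 0.06503893101209242 q [-20.1  14.3  73.9   0.   91.7 -65. ]
shift [3.616 5.921 0.019] rot [ 1.000e-03  1.000e-02 -5.636e+00]
```

Request:
send_rows(
  targets=[
    [0.7, 1.0, 0, 0, 0, -1.2, 65],
    [1.4, 2.0, 0, 0, 0, -2.4, 65],
    [2.1, 3.0, 0, 0, 0, -3.6, 65],
    [2.8, 4.0, 0, 0, 0, -4.8, 65],
    [3.4, 5.0, 0, 0, 0, -5.6, 65],
  ],
)

```text
time_s: 19.52
position: [0.5552, 0.2403, 0.2995]
tool_rot: [[-1.0, 0.002, -0.001], [0.002, 1.0, -0.0], [0.001, -0.0, -1.0]]
ft_force: [1.1, -1.2, 0.5]
grip_width: 0.0652
```

Request:
send_rows(
  targets=[
    [-0.7, 0.5, 0, 0, 0, 0, 65],
    [-0.7, 0.5, 0, 0, 0, 0, 65],
    [-0.7, 0.5, 0, 0, 0, 0, 65],
    [-0.7, 0.5, 0, 0, 0, 0, 65],
  ],
)

```text
time_s: 20.02
position: [0.59, 0.2622, 0.3006]
tool_rot: [[-1.0, 0.008, 0.0], [0.008, 1.0, -0.0], [-0.0, 0.0, -1.0]]
ft_force: [0.2, -0.3, -0.9]
grip_width: 0.065
```

```bash
python3 - <<'E'
from h import *
st(); M=cm("wrist"); im,d=vision.get_image("wrist");cv2.imwrite("pics/w11.png",im[:,:,::-1]); np.savez("w11.npz",im=im,d=d,C=M[2])
E
```

```text
t 20.025 p [0.59   0.2622 0.3006] yawy 89.57 z [ 1.e-04 -0.e+00 -1.e+00] F [ 0.15 -0.27 -0.9 ] w 0.06501959970394047 q [ 13.5  30.3  48.9  -0.  100.7 -76.1]
```

View pics/w11.png

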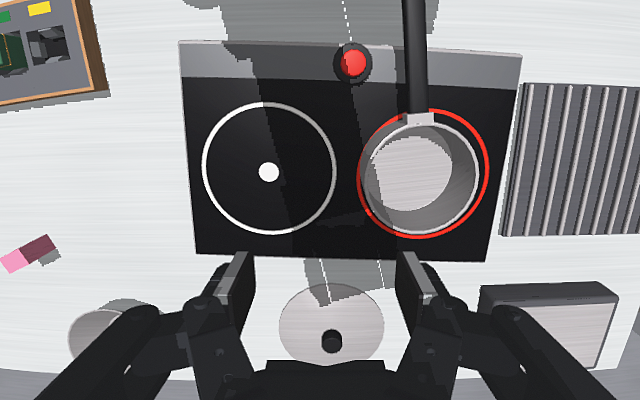

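```bash
cat > pw.py <<'E'
from pan import *
def wfit(im,d,C):
    K,D,_=cm("wrist"); M=(K,D,C)
    P,uv=cloud("wrist",d,np.ones((400,640),bool),M)
    hsv=cv2.cvtColor(im,cv2.COLOR_RGB2HSV); hc=hsv[uv[:,1],uv[:,0]].astype(int)
    b=(P[:,0]>.38)&(P[:,0]<.72)&(P[:,1]>.02)&(P[:,1]<.50)
    P,uv,hc=P[b],uv[b],hc[b]
    out={}
    rim=P[(P[:,2]>.108)&(P[:,2]<.118)&(P[:,0]>.5)]
    if len(rim)>50:
        c=circ(rim[:,:2],.058); k=abs(c.fun)<.006; c=circ(rim[k][:,:2],.058); out["pan"]=c.x
        print("pan",np.round(c.x,4),np.round(np.median(abs(c.fun)),4),len(rim),np.round(np.median(rim[:,2]),4))
        r=np.hypot(*(P[:,:2]-c.x).T)
        h=P[(P[:,2]>.09)&(P[:,2]<.118)&(r>.08)&(r<.19)]
        if len(h)>30:
            v,dx=cv2.fitLine(h[:,:2].astype(np.float32),cv2.DIST_L2,0,.01,.01).reshape(2,2)
            print("handle mid",np.round(dx,4),"heading",np.round(np.degrees(np.arctan2(v[1],v[0])),2),"from ctr",np.round(np.degrees(np.arctan2(*(c.x-h[:,:2].mean(0))[::-1])),2),np.round(np.percentile(h[:,2],[10,50,90]),4),len(h))
    g=(P[:,2]>.03)&(P[:,2]<.058)
    rr=np.hypot(*(P[:,:2]-out["pan"]).T) if "pan" in out else np.full(len(P),1.)
    w=g&(hc[:,2]>140)&(hc[:,1]<50)&(P[:,0]>.51)&(rr>.066)
    red=g&(hc[:,1]>150)&((hc[:,0]<8)|(hc[:,0]>172))&(P[:,0]>.52)&(rr>.066)
    for n,q in (("white",w),("red",red)):
        q=P[q]
        if len(q)<30: print(n,len(q)); continue
        g0=np.array([.60,.18] if n=="white" else [.61,.37])
        q=q[abs(np.hypot(*(q[:,:2]-g0).T)-.08)<.025]
        for _ in range(3):
            f=lambda p:np.hypot(q[:,0]-p[0],q[:,1]-p[1])-p[2]
            s=least_squares(f,[*g0,.08],loss="soft_l1",f_scale=.002); q=q[abs(f(s.x))<.006]; g0=s.x[:2]
        print(n,np.round(s.x,4),len(q)); out[n]=s.x
    q=P[(hc[:,1]>150)&((hc[:,0]<8)|(hc[:,0]>172))&(P[:,0]<.52)&(P[:,2]>.05)]
    if len(q)>10: print("btn",np.round(np.median(q,0),4),np.round(np.percentile(q[:,2],[10,90]),4),np.round((q.max(0)+q.min(0))/2,4)); 
    return out
if __name__=="__main__":
    import sys
    z=np.load(sys.argv[1]); wfit(z["im"],z["d"],z["C"])
E
python3 pw.py w11.npz
```

```text
pan [0.5958 0.3606] 0.0012 2446 0.1119
handle mid [0.4711 0.3471] heading 5.84 from ctr 6.21 [0.1067 0.1102 0.1114] 2287
white [0.6016 0.1926 0.0802] 1514
red [0.6092 0.3824 0.0803] 1276
btn [0.4787 0.2925 0.0664] [0.0648 0.0675] [0.4788 0.2922 0.0622]
```

```bash
python3 - <<'E'
from h import *
go([.4715,.3472,.16],95.9)
E
```

```text
shift [2.384 1.681 2.814] rot [ 0.     0.003 -0.792]
```

Request:
send_rows(
  targets=[
    [0.8, 0.55, 0.6, 0, 0, -0.4, 60],
    [1.6, 1.1, 1.2, 0, 0, -0.79, 60],
    [2.38, 1.68, 1.9, 0, 0, -0.79, 60],
    [2.38, 1.68, 2.8, 0, 0, -0.79, 60],
    [2.38, 1.68, 2.8, 0, 0, -0.79, 60],
  ],
)

```text
time_s: 20.7
position: [0.4704, 0.347, 0.1584]
tool_rot: [[-0.995, -0.103, -0.005], [-0.103, 0.995, -0.002], [0.005, -0.002, -1.0]]
ft_force: [0.1, -0.2, 0.6]
grip_width: 0.0599
```

Request:
send_rows(
  targets=[
    [0, 0, 0, 0, 0, 0, 60],
    [0, 0, 0, 0, 0, 0, 60],
  ],
)

```text
time_s: 20.95
position: [0.4731, 0.3476, 0.1621]
tool_rot: [[-0.995, -0.102, 0.003], [-0.102, 0.995, 0.001], [-0.003, 0.001, -1.0]]
ft_force: [0.2, 0.0, -0.0]
grip_width: 0.0605
```

```bash
python3 - <<'E'
from h import *
st(); M=cm("wrist"); im,d=vision.get_image("wrist");cv2.imwrite("pics/w12.png",im[:,:,::-1]); np.savez("w12.npz",im=im,d=d,C=M[2])
go([.4715,.3472,.086],95.9)
E
python3 pw.py w12.npz
```

```text
t 20.95 p [0.4731 0.3476 0.1621] yawy 95.88 z [ 0.0031  0.0014 -1.    ] F [ 0.22  0.01 -0.04] w 0.06048502321635215 q [ 24.8  28.6  74.9  -0.   76.3 -71.1]
shift [ 0.032 -0.007  1.517] rot [ 0.007  0.02  -0.002]
pan [0.5884 0.3637] 0.0026 2757 0.1115
handle mid [0.4558 0.3471] heading 5.64 from ctr 7.13 [0.1087 0.1104 0.1113] 5000
white [0.6016 0.1927 0.0802] 1469
red [0.6003 0.3743 0.0747] 120
btn [0.4768 0.2938 0.0663] [0.0616 0.0674] [0.4856 0.3097 0.0814]
```

View pics/w12.png

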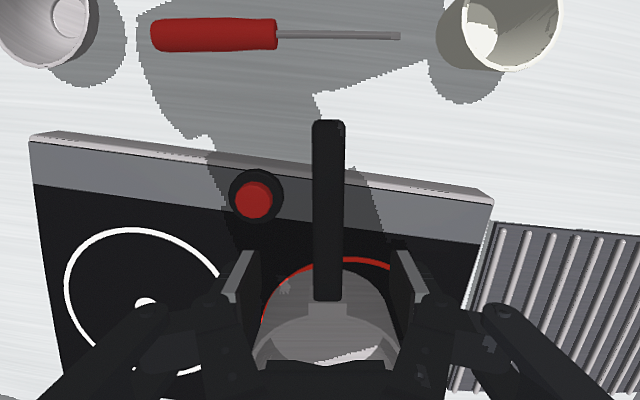

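The handle at column 328 is centred between the jaws. To avoid any tipping moment I'll grip it closer to the pan and gently.

```bash
python3 - <<'E'
from h import *
go([.501,.3503,.086],95.9)
E
```

```text
shift [-0.561 -0.006  1.518] rot [ 0.007  0.02  -0.002]
```

Request:
send_rows(
  targets=[
    [-0.3, 0, 0.4, 0, 0, 0, 60],
    [-0.56, 0, 1.0, 0, 0, 0, 60],
    [-0.56, 0, 1.5, 0, 0, 0, 60],
    [-0.56, 0, 1.5, 0, 0, 0, 45],
    [-0.56, 0, 1.5, 0, 0, 0, 35],
  ],
  grip_force=20,
)

```text
time_s: 21.62
position: [0.5005, 0.3509, 0.0867]
tool_rot: [[-0.995, -0.103, 0.002], [-0.103, 0.995, 0.001], [-0.002, 0.001, -1.0]]
ft_force: [-0.3, -0.6, 0.2]
grip_width: 0.0348
```

Request:
send_rows(
  targets=[
    [0, 0, 0, 0, 0, 0, 28],
    [0, 0, 0, 0, 0, 0, 24],
    [0, 0, 0, 0, 0, 0, 22],
    [0, 0, 0, 0, 0, 0, 18],
    [0, 0, 0, 0, 0, 0, 16],
  ],
  grip_force=20,
)

```text
time_s: 22.25
position: [0.4999, 0.351, 0.0857]
tool_rot: [[-0.995, -0.104, 0.001], [-0.104, 0.995, 0.001], [-0.001, 0.001, -1.0]]
ft_force: [-1.6, 3.3, 5.0]
grip_width: 0.0197
```

```bash
python3 - <<'E'
from h import *
st(); M=cm("wrist"); im,d=vision.get_image("wrist");cv2.imwrite("pics/w13.png",im[:,:,::-1])
E
```

```text
t 22.25 p [0.4999 0.351  0.0857] yawy 95.95 z [ 8.e-04  7.e-04 -1.e+00] F [-1.56  3.29  4.98] w 0.019718545880211765 q [ 24.   35.4  76.2   0.   68.3 -72. ]
```

View pics/w13.png

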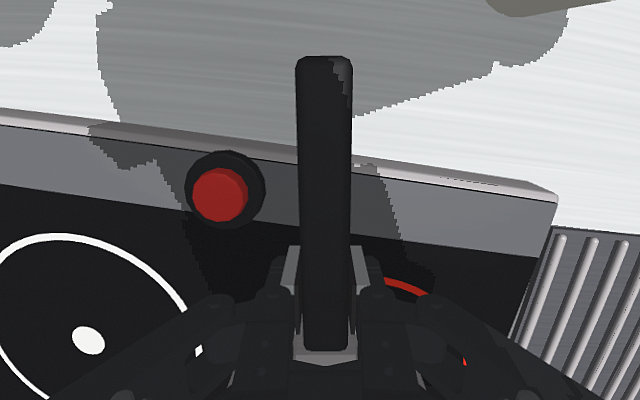

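The fingers grip the bar at 19.7 mm opening with about 5 N downward, which is below the tipping limit. I'll slide slowly towards the white ring.

Request:
send_rows(
  targets=[
    [0.01, -0.1, 0, 0, 0, 0, 16],
    [0.02, -0.3, 0, 0, 0, 0, 16],
    [0.04, -0.55, 0, 0, 0, 0, 16],
    [0.06, -0.8, 0, 0, 0, 0, 16],
    [0.07, -1.05, 0, 0, 0, 0, 16],
  ],
)

```text
time_s: 22.92
position: [0.5021, 0.2987, 0.0857]
tool_rot: [[-0.995, -0.104, 0.002], [-0.104, 0.995, 0.002], [-0.002, 0.002, -1.0]]
ft_force: [-0.5, 6.6, 3.0]
grip_width: 0.0196
```

```bash
python3 - <<'E'
from h import *
st(); im,d=vision.get_image("scene");cv2.imwrite("pics/s14.png",cv2.resize(im[170:320,320:520],None,fx=3,fy=3)[:,:,::-1])
E
python3 pan.py top
```

```text
t 22.925 p [0.5021 0.2987 0.0857] yawy 95.98 z [ 0.0017  0.002  -1.    ] F [-0.5   6.58  2.98] w 0.019553228645626617 q [ 19.1  33.1  80.9   0.1  65.8 -76.9]
top pan ctr [0.5996 0.3039] res 0.001 95 zrim 0.1121
white [0.6022 0.1894 0.0809] 346 0.003
red [0.6143 0.3809 0.0781] 215 0.0023
btn [0.4867 0.2779 0.0662] [0.0662 0.0662] 1
```

View pics/s14.png

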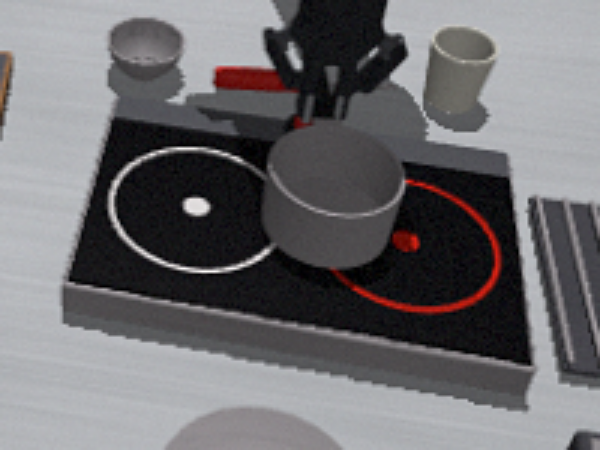

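Request:
send_rows(
  targets=[
    [0.02, -0.25, 0, 0, 0, 0, 16],
    [0.04, -0.5, 0, 0, 0, 0, 16],
    [0.06, -0.75, 0, 0, 0, 0, 16],
    [0.08, -1.0, 0, 0, 0, 0, 16],
    [0.1, -1.25, 0, 0, 0, 0, 16],
  ],
)

```text
time_s: 23.65
position: [0.5036, 0.236, 0.0856]
tool_rot: [[-0.995, -0.104, 0.002], [-0.104, 0.995, 0.002], [-0.002, 0.002, -1.0]]
ft_force: [-0.5, 6.4, 5.2]
grip_width: 0.02
```

Request:
send_rows(
  targets=[
    [0.02, -0.25, 0, 0, 0, 0, 16],
    [0.04, -0.5, 0, 0, 0, 0, 16],
    [0.06, -0.75, 0, 0, 0, 0, 16],
    [0.06, -0.95, 0, 0, 0, 0, 16],
    [0.06, -1.05, 0, 0, 0, 0, 16],
  ],
)

```text
time_s: 24.28
position: [0.5059, 0.1834, 0.0856]
tool_rot: [[-0.995, -0.104, 0.001], [-0.104, 0.995, 0.002], [-0.001, 0.001, -1.0]]
ft_force: [-0.4, 6.4, 5.4]
grip_width: 0.0196
```

Request:
send_rows(
  targets=[
    [0, 0, 0, 0, 0, 0, 16],
    [0, 0, 0, 0, 0, 0, 16],
  ],
)

```text
time_s: 24.52
position: [0.5061, 0.1831, 0.0857]
tool_rot: [[-0.995, -0.104, 0.001], [-0.104, 0.995, 0.0], [-0.001, 0.0, -1.0]]
ft_force: [-0.2, 2.2, 4.9]
grip_width: 0.0197
```

```bash
python3 - <<'E'
from h import *
st(); im,d=vision.get_image("scene");cv2.imwrite("pics/s15.png",cv2.resize(im[170:320,320:520],None,fx=3,fy=3)[:,:,::-1])
im,d=vision.get_image("top");cv2.imwrite("pics/t15.png",cv2.resize(im[100:240,120:300],None,fx=4,fy=4)[:,:,::-1])
E
python3 pan.py top scene
```

```text
t 24.525 p [0.5061 0.1831 0.0857] yawy 95.94 z [ 1.4e-03  2.0e-04 -1.0e+00] F [-0.23  2.19  4.89] w 0.019685719675161074 q [  7.3  29.3  88.6   0.   62.  -88.7]
top pan ctr [0.6037 0.1905] res 0.001 88 zrim 0.1129
white [0.5375 0.2638 0.175 ] 196 0.0123
red [0.6117 0.3803 0.0793] 475 0.0024
scene pan ctr [0.6034 0.1947] res 0.0013 193 zrim 0.1118
handle pt [0.5013 0.1844] dir heading 0.52 z [0.101  0.1106 0.1135] 161 ctr->handle 5.78
white [0.5191 0.31   0.219 ] 520 0.0151
red [0.6087 0.384  0.0798] 529 0.0027
btn [0.4852 0.2919 0.066 ] [0.0589 0.1101] 77
```

View pics/s15.png

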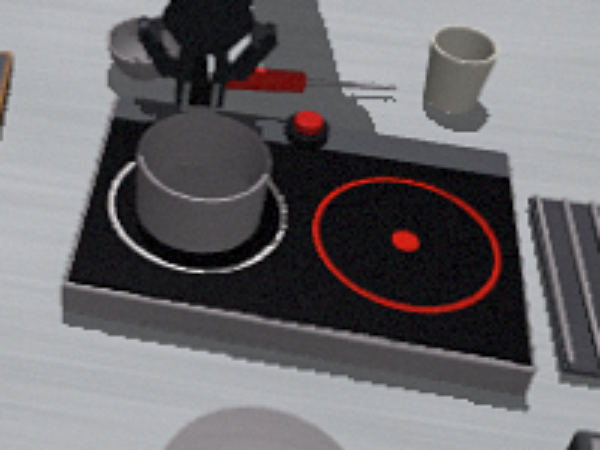

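View pics/t15.png

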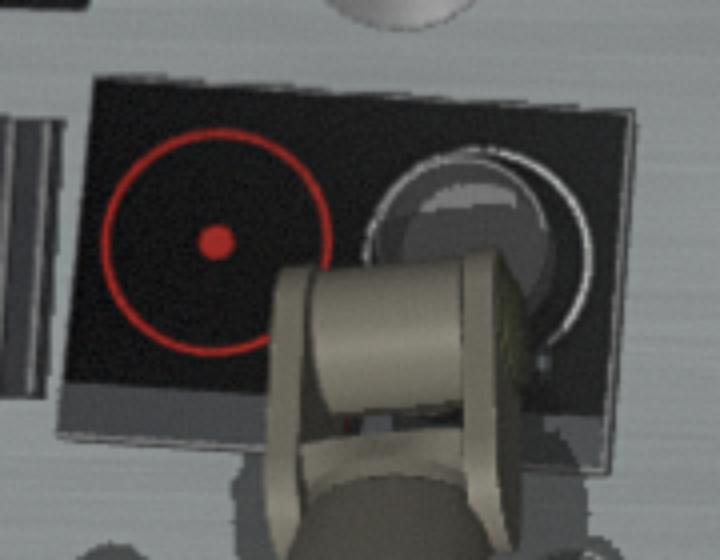

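The pan is centred in the white ring to about 2 mm. I'll release it, rise, check, then press the button.

Request:
send_rows(
  targets=[
    [0, 0, 0, 0, 0, 0, 24],
    [0, 0, 0, 0, 0, 0, 40],
    [0, 0, 0, 0, 0, 0, 60],
    [0, 0, -0.5, 0, 0, 0, 60],
    [0, 0, -1.5, 0, 0, 0, 60],
  ],
)

```text
time_s: 25.35
position: [0.5047, 0.1826, 0.1595]
tool_rot: [[-0.995, -0.103, -0.005], [-0.103, 0.995, -0.001], [0.005, -0.0, -1.0]]
ft_force: [1.4, 0.0, -0.2]
grip_width: 0.06
```

Request:
send_rows(
  targets=[
    [-0.3, 0.5, -1.0, 0, 0, 0, 60],
    [-0.6, 1.0, -2.0, 0, 0, 0, 60],
    [-0.8, 1.0, -2.8, 0, 0, 0, 40],
    [-0.8, 1.0, -2.8, 0, 0, 0, 0],
    [-0.8, 1.0, -2.8, 0, 0, 0, 0],
  ],
)

```text
time_s: 25.98
position: [0.5398, 0.2365, 0.2989]
tool_rot: [[-0.995, -0.103, -0.002], [-0.103, 0.995, -0.001], [0.002, -0.0, -1.0]]
ft_force: [-0.4, -0.1, -0.6]
grip_width: 0.0053
```

Request:
send_rows(
  targets=[
    [0, 0, 0, 0, 0, 0, 0],
    [0, 0, 0, 0, 0, 0, 0],
  ],
)

```text
time_s: 26.22
position: [0.54, 0.2365, 0.2994]
tool_rot: [[-0.995, -0.103, -0.002], [-0.103, 0.995, -0.0], [0.002, -0.0, -1.0]]
ft_force: [0.2, -0.5, -0.1]
grip_width: 0.0005
```

```bash
python3 - <<'E'
from h import *
st(); M=cm("wrist"); im,d=vision.get_image("wrist");cv2.imwrite("pics/w16.png",im[:,:,::-1]); np.savez("w16.npz",im=im,d=d,C=M[2])
go([.4792,.2925,.10],90)
E
python3 pw.py w16.npz
```

```text
t 26.225 p [0.54   0.2365 0.2994] yawy 95.92 z [-1.6e-03 -4.0e-04 -1.0e+00] F [ 0.15 -0.46 -0.07] w 0.0005220351857265325 q [ 12.2  24.   59.7  -0.   96.4 -83.8]
shift [1.091 1.239 3.993] rot [-0.002 -0.008  0.74 ]
pan [0.5999 0.193 ] 0.0016 2069 0.1119
handle mid [0.4666 0.1793] heading 6.52 from ctr 5.85 [0.108  0.1102 0.1114] 2382
white [0.6017 0.1926 0.0802] 815
red [0.6093 0.3825 0.0802] 1638
btn [0.4783 0.2921 0.0663] [0.0646 0.0675] [0.479  0.2931 0.0621]
```

View pics/w16.png

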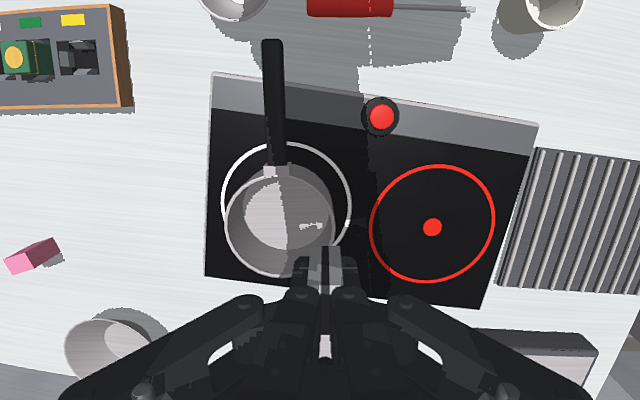

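The pan at (0.600,0.193) is within 2 mm of the ring centre (0.602,0.193). Now the button.

Request:
send_rows(
  targets=[
    [0.5, 0.6, 0.9, 0, 0, 0, 0],
    [1.09, 1.24, 1.9, 0, 0, 0, 0],
    [1.09, 1.24, 2.9, 0, 0, 0, 0],
    [1.09, 1.24, 3.9, 0, 0, 0, 0],
    [1.09, 1.24, 3.98, 0, 0, 0, 0],
  ],
)

```text
time_s: 26.9
position: [0.4781, 0.2922, 0.0986]
tool_rot: [[-0.995, -0.103, -0.006], [-0.103, 0.995, -0.002], [0.006, -0.002, -1.0]]
ft_force: [0.2, 0.2, 1.5]
grip_width: -0.0001
```

Request:
send_rows(
  targets=[
    [0, 0, 0, 0, 0, 0, 0],
    [0, 0, 0, 0, 0, 0, 0],
  ],
)

```text
time_s: 27.15
position: [0.4807, 0.293, 0.1033]
tool_rot: [[-0.995, -0.103, 0.004], [-0.103, 0.995, 0.001], [-0.004, 0.001, -1.0]]
ft_force: [-0.3, -0.5, 0.3]
grip_width: -0.0
```

```bash
python3 - <<'E'
from h import *
st(); go([.479,.2925,.064],95.9); im,d=vision.get_image("wrist");cv2.imwrite("pics/w17.png",im[:,:,::-1])
E
```

```text
t 27.15 p [0.4807 0.293  0.1033] yawy 95.92 z [ 0.0036  0.0012 -1.    ] F [-0.29 -0.54  0.27] w -3.2577201146299923e-05 q [ 19.3  30.   83.4  -0.   66.3 -76.6]
shift [ 0.038 -0.007  0.785] rot [0.006 0.026 0.003]
```

View pics/w17.png

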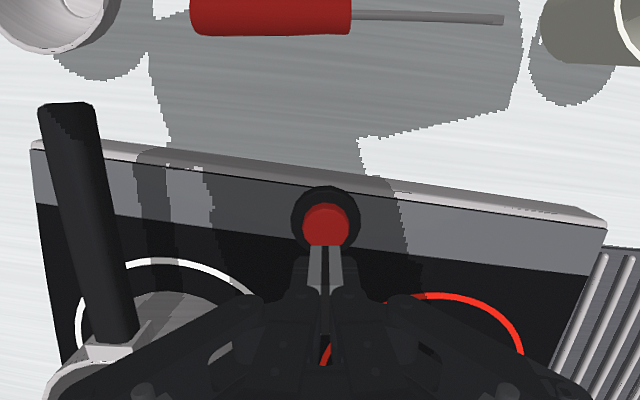

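Request:
send_rows(
  targets=[
    [0.02, 0, 0.4, 0, 0, 0, 0],
    [0.02, 0, 0.6, 0, 0, 0, 0],
    [0.02, 0, 0.72, 0, 0, 0, 0],
    [0.02, 0, 0.76, 0, 0, 0, 0],
    [0.02, 0, 0.8, 0, 0, 0, 0],
  ],
)

```text
time_s: 27.82
position: [0.4788, 0.2927, 0.0617]
tool_rot: [[-0.995, -0.103, 0.001], [-0.103, 0.995, 0.0], [-0.001, 0.0, -1.0]]
ft_force: [-1.1, -0.9, 4.1]
grip_width: -0.0004
```

Request:
send_rows(
  targets=[
    [0, 0, 0.02, 0, 0, 0, 0],
    [0, 0, 0.04, 0, 0, 0, 0],
  ],
)

```text
time_s: 28.08
position: [0.4789, 0.2927, 0.0608]
tool_rot: [[-0.995, -0.104, 0.001], [-0.104, 0.995, 0.0], [-0.001, 0.0, -1.0]]
ft_force: [-6.5, -3.2, 21.2]
grip_width: 0.0001
```

At 21 N, well over the 5 N spring, the button has bottomed out. I'll hold it briefly, then lift clear.

Request:
send_rows(
  targets=[
    [0, 0, 0, 0, 0, 0, 0],
    [0, 0, 0, 0, 0, 0, 0],
    [0, 0, -0.6, 0, 0, 0, 0],
    [0, 0, -1.8, 0, 0, 0, 0],
    [0, 0, -3.0, 0, 0, 0, 0],
  ],
)

```text
time_s: 28.7
position: [0.4785, 0.2926, 0.2109]
tool_rot: [[-0.995, -0.103, -0.0], [-0.103, 0.995, -0.0], [0.0, 0.0, -1.0]]
ft_force: [0.6, -0.6, 0.3]
grip_width: 0.0001
```

Request:
send_rows(
  targets=[
    [0.8, -0.5, -1.0, 0, 0, 0, 0],
    [1.6, -1.0, -1.8, 0, 0, 0, 0],
    [1.6, -1.0, -1.8, 0, 0, 0, 0],
    [1.6, -1.0, -1.8, 0, 0, 0, 0],
  ],
)

```text
time_s: 29.2
position: [0.4044, 0.2347, 0.299]
tool_rot: [[-0.995, -0.103, 0.0], [-0.103, 0.995, 0.0], [-0.0, 0.0, -1.0]]
ft_force: [0.3, -0.5, 0.4]
grip_width: 0.0
```

```bash
python3 - <<'E'
from h import *
st(); im,d=vision.get_image("scene");cv2.imwrite("pics/s18.png",im[:,:,::-1])
im,d=vision.get_image("top");cv2.imwrite("pics/t18.png",im[:,:,::-1]); P,_=cloud("top",d,np.ones((400,640),bool))
for k,b in dict(stone=(.43,.49,-.28,-.215),tin=(.41,.48,-.165,-.1),shaker=(.43,.5,-.34,-.275),pink=(.69,.75,-.22,-.15)).items(): print(k,topfit(P,.045,.09,b))
E
python3 pan.py top scene
```

```text
t 29.2 p [0.4044 0.2347 0.299 ] yawy 95.91 z [ 3.e-04  2.e-04 -1.e+00] F [ 0.3  -0.51  0.39] w 5.5316188122462026e-06 q [ 15.6  10.9  78.8   0.   90.3 -80.3]
stone (array([ 0.4601, -0.249 ]), array([25.6, 43.2]), 1.9, array([ 0.4602, -0.2479], dtype=float32), 148, 0.0623)
tin (array([ 0.4501, -0.1335]), array([35.1, 36.7]), 2.0, array([ 0.45  , -0.1331], dtype=float32), 164, 0.0622)
shaker (array([ 0.4654, -0.3078]), array([35.5, 33.5]), 56.8, array([ 0.4653, -0.3068], dtype=float32), 138, 0.0611)
pink (array([ 0.7247, -0.1812]), array([26.6, 43.6]), 24.5, array([ 0.7238, -0.1808], dtype=float32), 139, 0.0544)
top pan ctr [0.6035 0.1908] res 0.0013 182 zrim 0.1119
handle pt [0.4739 0.175 ] dir heading 6.33 z [0.1062 0.1101 0.1135] 311 ctr->handle 6.94
white [0.5267 0.3004 0.2041] 243 0.0165
red [0.6113 0.3797 0.0796] 548 0.0026
btn [0.4836 0.2828 0.0654] [0.0625 0.0696] 39
scene pan ctr [0.6031 0.1944] res 0.0013 228 zrim 0.1119
handle pt [0.4757 0.1804] dir heading 5.84 z [0.1082 0.1109 0.1128] 164 ctr->handle 6.26
white [0.521  0.3094 0.2179] 551 0.0163
red [0.6083 0.3833 0.0798] 549 0.0029
btn [0.4867 0.2945 0.065 ] [0.0467 0.0681] 76
```

View pics/s18.png

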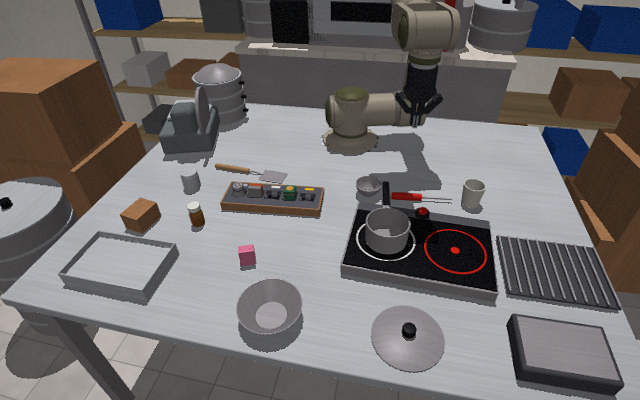

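View pics/t18.png

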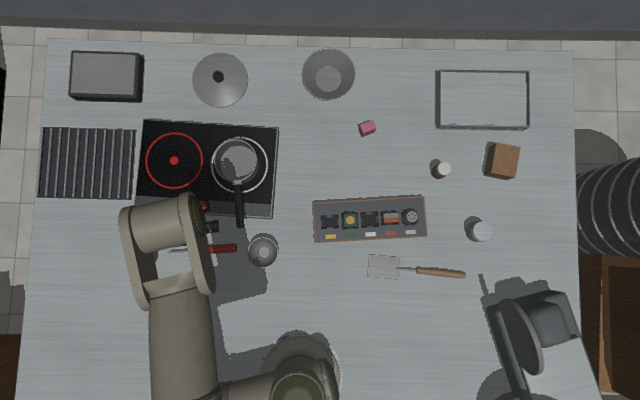

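```bash
python3 - <<'E'
from h import *
for c in ("scene","top"):
    im,d=vision.get_image(c)
    for l in ("timer_mid","meter_mid"):
        print(c,l,[(round(m["p"],2),m["extent"]) for m in vision.masks_of(c,l)])
E
python3 pan.py top | head -1
python3 -c "
from rig import env
print(env.close_job())"
```

```text
scene timer_mid []
scene meter_mid [(0.55, [390.7, 189.3, 450.9, 203.2])]
top timer_mid [(0.56, [201.5, 204.2, 207.9, 206.9])]
top meter_mid [(0.74, [315.6, 194.7, 425.7, 243.2])]
top pan ctr [0.6033 0.1908] res 0.0013 182 zrim 0.1124
the job is handed in; nothing more can be done
None
```

The job is handed in at about 29 s of robot time, with the pan moved, the button pressed and all three accessories packed.

- **Accessories:** I pressed the stone, tin and shaker into their own cutouts, pushing until about 25–31 N gave no further travel. The last look put their tops at 61–62 mm, which is the fully-home height.
- **Absent items:** I saw no timer or meter in any view. The networks' few reports for them were false: the screwdriver, a sliver of the stop button and the tray.
- **Pan:** It was knocked aside while I was packing, so I measured it again. I then slid it flat by its handle and let go. The wrist camera put it about 2 mm from the white ring's centre, well inside the 20 mm margin. The final overhead check, in that camera's own slightly offset frame, agreed to about 2 mm.
- **Button:** I pressed it after the pan was in place, about 6 mm down until it stopped at 21 N, then lifted the arm clear.
- **Other things:** The pink look-alike, the jar and the other bystanders looked unmoved in the last pictures.
- **Checks that disagreed:** The overhead and scene cameras differed from each other by up to 4 mm, so I relied on the wrist camera. In the final script, the white-ring fit from the two fixed cameras failed because the pan partly hid the ring, so the ring centre is from the wrist view.

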